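# Make up two part kits at the electronics bench

## Robot

A 7-joint arm with a two-finger parallel gripper is mounted at the origin on the work surface. World frame = base frame: x ahead of the robot, y to its left, z up, the work surface at z = 0. Lengths are in m, angles in rad, forces in N, time in s.
With the tool pointing down it reaches from about 0.425 to 0.925 m from the base axis. Payload 6.8 kg.
Tool frame: the origin (TCP) lies at the centre of the arm's flange, where the gripper is bolted on; the fingertips stand 173 mm ahead of it and the grasp point (between the pads) lies 155 mm ahead of it; z points along the fingers, y is the direction in which the jaws open and shut (so a half turn about z gives the same grasp; the last joint's range is limited). The gripper opens to 85 mm and grips with 20 to 120 N. Pads are 22 mm wide; open, the fingers measure 114 mm over their backs; the gripper's body (76 mm by 85 mm) begins 54 mm behind the grasp point. The pads swing forward as they close: fully open they stand 13 mm farther back than shut.
Start: joints at [-1.291, 0.477, 0.022, 1.555, -0.011, 1.109, -0.083], TCP at [0.255, 0.625, 0.405] pointing down, gripper open.
Joint ranges: [-2.96, 2.96], [-0.34, 2.1], [-1.41, 1.46], [0.24, 2.44], [-1.37, 4.51], [0.17, 1.92], [-2.96, 2.96]. Speed limits (rad/s): [2.39, 2.39, 3.14, 3.14, 3.14, 3.14, 3.14].

## Interface

Orientations are given as a rotation vector (axis times angle).
In Python, from bench import readout, grab_frame, camera_model, r gives the robot as it stands.
- The arm moves only by the tool apply_moves, never from a script. Its argument "deltas" is a list of rows, each an object with "xyz": the shift along the world's x, y, z in m, a list of three; "turn": the turn about the world's z in rad. In form: [{"xyz": [dx, dy, dz], "turn": turn}, ...]. A call has 1 to 12 rows; each row shifts and turns the commanded pose from where the row before left it; what a row does not reach is not made up. A row lasts 1/12 s, in which the tool goes at most 41.7 mm and 7.16 degrees, less where a joint would pass 70% of its speed; a pose out of reach is approached as far as the arm can. A call with a gripper value outside its range is refused whole. "claw" is the gripper's target within -1 to 1 (shut at 1, half-way at 0, fully open at -1), set as the call begins (left out, the last holds). The fingers move at their own pace and stop on an object; "squeeze" is the grip in N (left out, the last holds). Time passes only in rows, so rows that do not move let the fingers close. It gives the time, the measured TCP pose, the force and the opening at its end, in the units of the state.
- readout.get_obs(): the state, without advancing time (a new reading comes with each control period).
- grab_frame(name): name is "scene" or "top"; returns the picture (400x640x3 uint8, red, green, blue); there is no depth.
- camera_model(name): a dict with "intrinsics" (3x3 intrinsics, pixels), "k1" (the pictures are not rectified: a ray, as slopes to the right and down, at radius r is drawn at 1 + k1 r^2 times it, then the intrinsics apply), "R" (3x3) and "t" (3): a world point X has camera coordinates R X + t. Camera axes: x right, y down, z forward; pixel columns grow to the right and rows downward; lengths in m; the calibration is good to about 2 mm. A picture is of the moment at which its call begins. camera_model takes no time and is no camera call.
- r.hand_in(): hands the job in, once; it reports no verdict.
The state is a dict: "clock": time; "joints": joint angles; "qvel": joint speeds; "tau": joint torques, N m; "tcp_pos": TCP position; "orientation": TCP orientation; "contact_force": force on the tool from outside, world axes, zero at the start; "moment": the same for the moment, N m; "grip_width": finger opening in m.
Only numpy, scipy, OpenCV 4.12 (cv2) and the standard library are available. Lean on these libraries where they do the work, as an engineer would, in place of code of your own. Each camera call takes 0.05 s, during which the arm holds its last target.

## Task

Make up two kits from the stock: the widest component tube and the transformer go in the plain tray; the narrowest tube and the finned heat sink go in the divided tray, one in each bay. The tubes are kept in the cradle under a loose retaining bar: lift the bar out of its two open brackets, lay it aside on the bench while you take the two tubes, and finally put it back down in both brackets over the tube that stays. Tubes lie flat on the tray floors, the transformer and heat sink stand on their bases; leave the middle tube and the capacitor where they are.

Things in the scene. Friction and masses are not known exactly. Their poses are not given: they have to be found in the camera images.
- cradle: Fixed cradle 166 (x) x 212 mm (y); origin under its centre. 3 tubes lie along x in lanes y = -50, 0, 50, any order, underside at z 16 on cross rails x = +-50 (12 wide); between rails open down to base plate, z 4. Lane guides on rails to z 24, end stops x = +-81 to z 22. Fork brackets at x = 0, y = +-101 (8 thick): slot 20 wide in x, floor z 32, straight to z 48, flared to 37 wide at z 62.
- bar_grip (a point): Loose steel bar 224 (y) x 16 (x) x 10 mm, 0.22 kg, with upright black grip on top: 14 (x) x 36 (y) x 26 mm high. Point: grip's centre, 23 above bar's underside. Seated: underside at z 32, 2 mm over the tubes, bar crosswise, centred at cradle x = y = 0. Stands stably on bench; a bench strip 0.435 m straight ahead of the robot, before the cradle, is free for it (bar along world y, centre y = 0).
- tube_wide_c (a point): Widest stick magazine: a straight rigid translucent plastic component tube, 150 mm long (its x axis), 26 mm wide (y), 14 mm high (z), black chips inside and a rubber plug at each end. For the plain tray. Point at the tube's centre, 7 mm above its underside.
- tube_mid_c (a point): Middle-width stick magazine: a straight rigid translucent plastic component tube, 150 mm long (its x axis), 17 mm wide (y), 14 mm high (z), black chips inside and a rubber plug at each end. It stays in the cradle. Point at the tube's centre, 7 mm above its underside.
- tube_narrow_c (a point): Narrowest stick magazine: a straight rigid translucent plastic component tube, 150 mm long (its x axis), 10 mm wide (y), 14 mm high (z), black chips inside and a rubber plug at each end. For the divided tray. Point at the tube's centre, 7 mm above its underside.
- transformer_c (a point): Small circuit-board transformer on the bench, 0.3 kg: laminated steel core 48 (x) x 20 mm (y), copper winding bulging to 36 mm (y), black foot plate 48 x 38 mm, 4 thick; 42 mm high overall. Grasp across the 48 mm core (along its x axis). Point at its centre, 21 mm above its underside, z up.
- heatsink_c (a point): Bare aluminium heat sink standing on the bench: 45 by 45 mm base (6 mm thick), six upright fins running along its x axis, the outer two flush with the base sides; 30 mm high. Can be grasped across the outer fins (along its y axis, 45 mm). Point at its centre, 15 mm above its underside, z up.
- capacitor_c (a point): Electrolytic capacitor, a black can with a bare metal top, diameter 30 mm, 50 mm high, standing on the bench. Not wanted in either kit: leave it. Point at its centre, 25 mm up.
- tray_plain: Fixed grey plastic kit tray without a divider, 194 mm (x) by 143 mm (y), 22 mm high, walls 4 mm thick (inside 186 by 135 mm), floor 4 mm thick. Origin: centre of its underside on the bench. A tube fits lengthwise (along its x axis).
- tray_divided: Fixed grey kit tray like the plain one (194 x 143 mm, 22 high, walls and floor 4 thick) but with a low lengthwise divider (3 thick, top at z 17) along y = 0: two long bays, each 186 (x) x 66 mm (y), centred at y = -34.5 and 34.5 mm. Origin: centre of its underside, on the bench.
Things that resemble listed ones, but are neither listed nor needed, are in the scene too. Leave any green or yellow look-alike of the part that bears tube_wide_c alone. What is shaped like the part that bears heatsink_c but blue is not meant.

How it is judged:
By the outcome, as a careful person would: the job done as asked, in the order asked, and still so for the second after the job is handed in, with the robot touching nothing.
It also fails if it takes over 131 s, if anything falls off the work surface, if the arm or the gripper's body presses on something with over 40 N, if the wrist force passes 120 N, or if a joint passes its speed limit or range.

## Working session

There is one attempt and no reset: what is moved stays moved. The work goes in short steps, Python scripts to look and compute and a tool call to move; the robot and the scene stay as the last step left them, time stands still between calls to the robot, and variables do not carry over. Pictures are saved under pics/ and viewed, and the job is handed in when it is done.

Besides the shell and the picture viewer there is one more tool, called after "Request:" as name([rows], argument=value, ...), one row to a line, values as JSON. apply_moves: Moves the arm, as the interface text tells. Its arguments: {"type":"object","properties":{"deltas":{"type":"array"},"claw":{"type":"number"},"squeeze":{"type":"number"}},"required":["deltas"]}

```bash
mkdir -p pics; ls; cat > h.py <<'E'
import numpy as np, cv2
from bench import readout, grab_frame, camera_model, r
def save(n,img,s=1):
    cv2.imwrite('pics/'+n+'.png',cv2.cvtColor(cv2.resize(img,None,fx=s,fy=s,interpolation=cv2.INTER_CUBIC),cv2.COLOR_RGB2BGR))
def ray(cam,uv):
    m=camera_model(cam);K=np.array(m['intrinsics']);k=m['k1'];R=np.array(m['R']);t=np.array(m['t'])
    d=cv2.undistortPoints(np.array(uv,float).reshape(-1,1,2),K,np.array([k,0,0,0.]))[:,0]
    D=np.c_[d,np.ones(len(d))]@R
    return -R.T@t,D
def onz(cam,uv,z):
    o,D=ray(cam,uv); return o+D*((z-o[2])/D[:,2])[:,None]
def proj(cam,X):
    m=camera_model(cam);K=np.array(m['intrinsics']);k=m['k1'];R=np.array(m['R']);t=np.array(m['t'])
    return cv2.projectPoints(np.array(X,float).reshape(-1,3),cv2.Rodrigues(R)[0],t,K,np.array([k,0,0,0.]))[0][:,0]
E
python3 - <<'E'
from h import *
for c in ['top','scene']:
    a=grab_frame(c); np.save('pics/%s0.npy'%c,a); save(c+'0',a,1.25); m=camera_model(c); print(c,m, -np.array(m['R']).T@m['t'])
print(readout.get_obs())
E
```

```text
pics
top {'intrinsics': array([[434.61376533,   0.        , 312.47818772],
       [  0.        , 434.61376533, 195.98873105],
       [  0.        ,   0.        ,   1.        ]]), 'k1': 0.031186983452699824, 'R': array([[ 0.02371065, -0.99969682,  0.00663923],
       [-0.99474944, -0.02425361, -0.09942495],
       [ 0.09955583, -0.00424694, -0.99502291]]), 't': array([-0.02675337,  0.54667023,  0.99285642])} [ 0.44558959 -0.00926993  1.04244517]
scene {'intrinsics': array([[500.70836493,   0.        , 327.02016976],
       [  0.        , 500.70836493, 201.51171999],
       [  0.        ,   0.        ,   1.        ]]), 'k1': -0.11821711980803798, 'R': array([[ 5.10043852e-01,  8.60148327e-01, -3.52015003e-04],
       [ 5.94881442e-01, -3.53043556e-01, -7.22133172e-01],
       [-6.21265916e-01,  3.68110177e-01, -6.91753973e-01]]), 't': array([-0.26791228, -0.2778213 ,  1.57465716])} [ 1.28019857 -0.44728605  0.88855706]
{'clock': 0.1, 'joints': array([-1.29106083,  0.4777514 ,  0.02233637,  1.55634774, -0.01152063,
        1.1092882 , -0.0831061 ]), 'qvel': array([-0.00056214, -0.0012422 , -0.00032927, -0.00218999, -0.00032599,
        0.00133016, -0.00095373]), 'tau': array([ 4.70392974e-03, -5.97760391e+01,  1.61418445e+00, -2.81957728e+01,
        1.29073294e-02,  4.90894585e-03, -1.85446606e-05]), 'tcp_pos': array([0.25516804, 0.62464904, 0.40380183]), 'orientation': array([-6.05340752e-01, -3.08249380e+00,  2.59497787e-03]), 'contact_force': array([-0.17960836, -0.04759056,  0.12975513]), 'moment': array([-0.05679416,  0.02409006, -0.01143943]), 'grip_width': 0.08546557880253915}
```

View pics/top0.png

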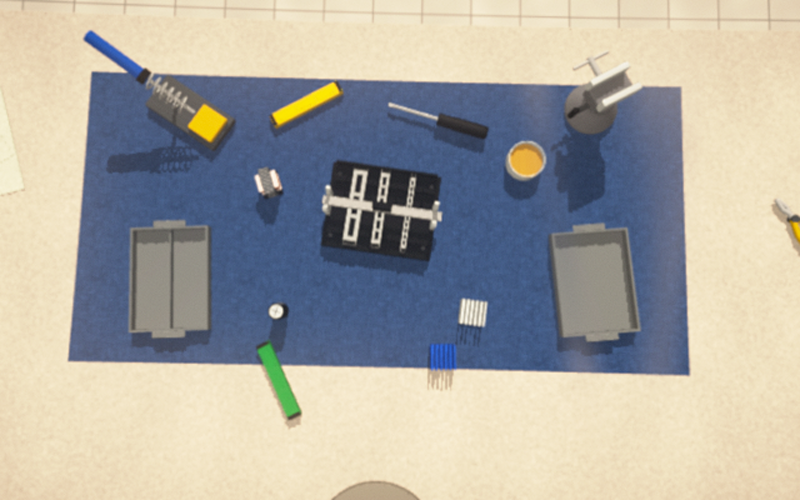

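View pics/scene0.png

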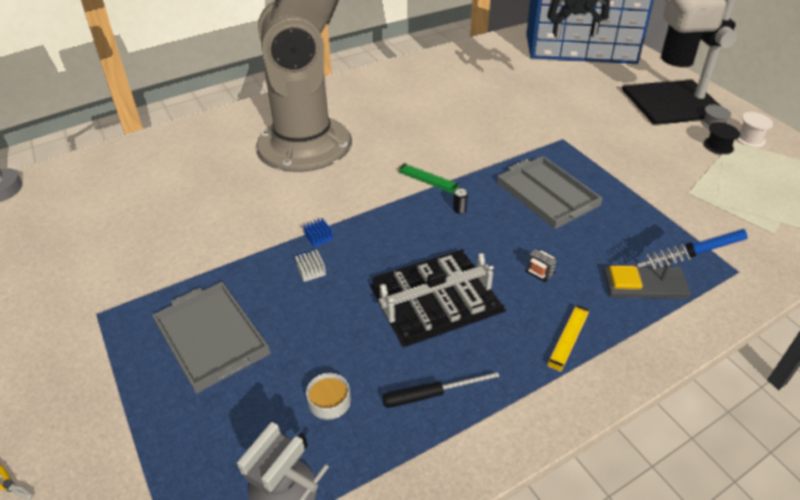

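```bash
python3 - <<'E'
from h import *
a=np.load('pics/top0.npy')
def crop(n,x0,y0,x1,y1,s):
    save(n,a[y0:y1,x0:x1],s)
crop('t_cradle',250,120,360,215,7)
x=[cv2.resize(a[y-25:y+25,x-25:x+25],(400,400),interpolation=cv2.INTER_CUBIC) for x,y in [(215,146),(378,250),(222,249),(354,286)]]
save('t_parts',np.vstack([np.hstack(x[:2]),np.hstack(x[2:])]),.75)
x=[cv2.resize(a[170:280,95:175],(400,550)),cv2.resize(a[170:280,435:515],(400,550))]
save('t_trays',np.hstack(x))
E
```

```text
(no output)
```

View pics/t_cradle.png

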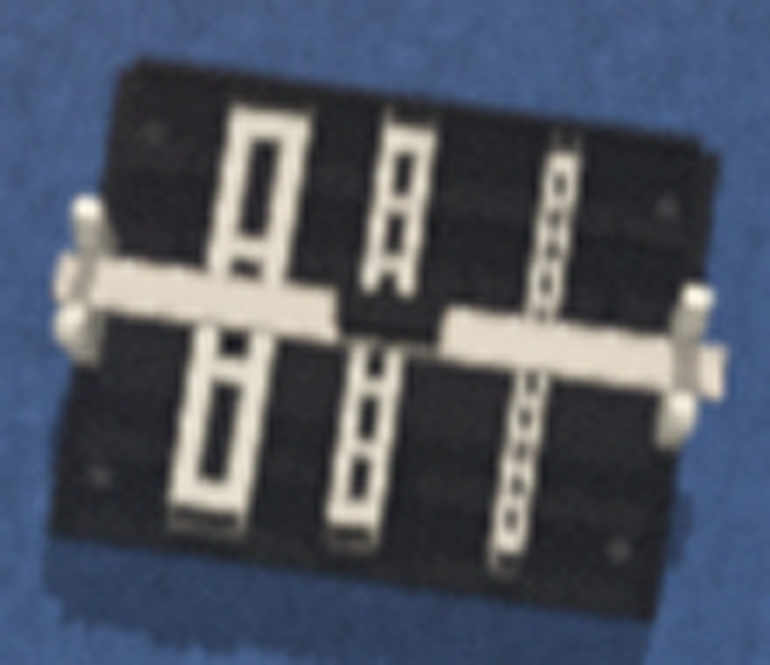

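View pics/t_parts.png

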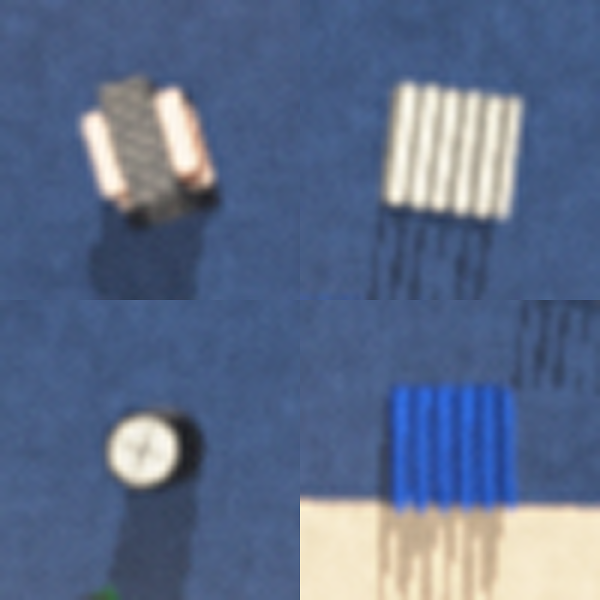

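View pics/t_trays.png

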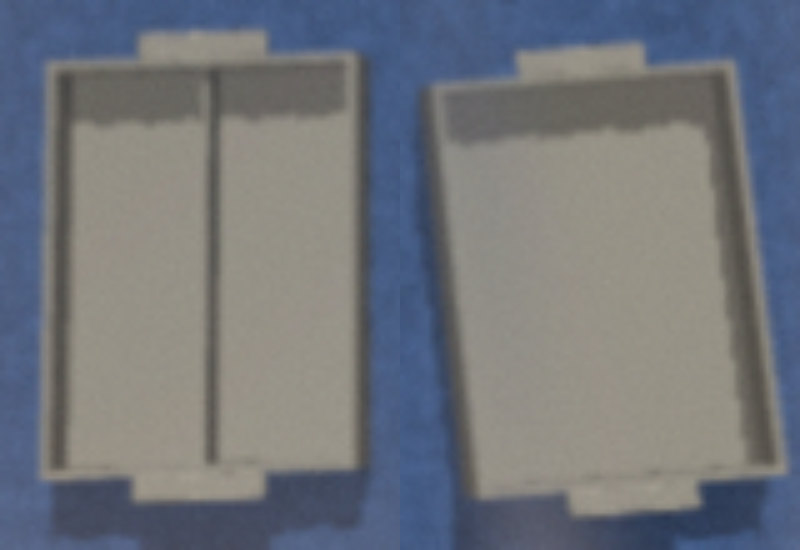

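```bash
python3 - <<'E'
from h import *
a=np.load('pics/top0.npy');b=np.load('pics/scene0.npy')
save('z_tr',np.hstack([cv2.resize(a[130:165,198:233],(400,400),interpolation=cv2.INTER_CUBIC),cv2.resize(b[190:230,413:453],(400,400),interpolation=cv2.INTER_CUBIC)]))
def P(pts,x0,y0,s,z,ox=0,oy=0):
    p=np.array(pts,float)-[ox,oy]; return onz('top',(p+.5)/s-.5+[x0,y0],z)
for n,l in dict(wide=[(230,106),(313,113),(245,515),(169,508)],mid=[(385,122),(437,128),(378,530),(327,525)],nar=[(545,150),(582,153),(525,558),(492,555)]).items():
    w=P(l,250,120,7,.03); m0=(w[0]+w[1])/2;m1=(w[2]+w[3])/2
    print(n,w.mean(0).round(4),np.arctan2(*(m0-m1)[[1,0]]).round(4),np.linalg.norm(m0-m1), np.linalg.norm(w[0]-w[1]))
w=P([(115,257),(335,290),(335,342),(115,310)],250,120,7,.042);w2=P([(445,307),(670,338),(670,390),(445,358)],250,120,7,.042)
print('bar',w.round(4).tolist(),w2.round(4).tolist())
for d in [(w[0],w2[1]),(w[3],w2[2])]:
    v=d[0]-d[1];print(np.arctan2(-v[0],v[1]))
print('barends',P([(57,288),(727,373)],250,120,7,.042))
print('grip top',P([(343,290),(440,304),(440,345),(340,340)],250,120,7,.068))
for n,l,z in [('div',[(45,62),(358,52),(365,468),(42,478)],.022),('plain',[(430,85),(735,62),(787,470),(470,500)],.022)]:
    w=P(l,95 if n=='div' else 435,170,5,z,0 if n=='div' else 400)
    print(n,w.round(4).tolist(),w.mean(0).round(4),[np.arctan2(*(w[i]-w[j])[[1,0]]).round(4) for i,j in[(0,3),(1,2)]],[np.arctan2(-(w[i]-w[j])[0],(w[i]-w[j])[1]).round(4) for i,j in[(0,1),(3,2)]],[np.linalg.norm(w[i]-w[i-1]).round(4) for i in range(4)])
print('divider',P([(212,75),(210,462)],95,170,5,.017))
w=P([(395,82),(522,97),(508,218),(383,203)],353,225,6,.03,300)
print('hs',w.round(4).tolist(),w.mean(0),[np.linalg.norm(w[i]-w[i-1]).round(4) for i in range(4)],[np.arctan2(*(w[i]-w[j])[[1,0]]).round(4) for i,j in[(0,3),(1,2)]])
print('cap',P([(145,450)],197,224,6,.05,0,300))
E
```

```text
wide [0.6216 0.0558 0.03  ] -0.1272 0.13857705580703872 0.028217493413930768
mid [0.6174 0.0078 0.03  ] -0.1171 0.13846295960987265 0.017736206605404745
nar [ 0.6093 -0.0444  0.03  ] -0.1128 0.1390376127469873 0.012568988997478627
bar [[0.6361, 0.097, 0.042], [0.6268, 0.0235, 0.042], [0.6093, 0.023, 0.042], [0.6182, 0.0964, 0.042]] [[0.622, -0.0133, 0.042], [0.6134, -0.0884, 0.042], [0.5959, -0.0887, 0.042], [0.6048, -0.0137, 0.042]]
-0.12173533607140452
-0.11985431742836138
barends [[ 0.62510994  0.11591276  0.042     ]
 [ 0.6020766  -0.1074992   0.042     ]]
grip top [[ 0.62213401  0.02003148  0.068     ]
 [ 0.61832387 -0.01153191  0.068     ]
 [ 0.60488479 -0.0118508   0.068     ]
 [ 0.60571633  0.02056383  0.068     ]]
div [[0.5687, 0.4764, 0.022], [0.5771, 0.3316, 0.022], [0.3836, 0.3171, 0.022], [0.3762, 0.4637, 0.022]] [0.4764 0.3972 0.022 ] [np.float64(0.0658), np.float64(0.0747)] [np.float64(0.0581), np.float64(0.0505)] [np.float64(0.1929), np.float64(0.145), np.float64(0.1941), np.float64(0.1468)]
plain [[0.5774, -0.3158, 0.022], [0.5917, -0.4591, 0.022], [0.4018, -0.4789, 0.022], [0.3841, -0.3329, 0.022]] [ 0.4887 -0.3967  0.022 ] [np.float64(0.0884), np.float64(0.1041)] [np.float64(0.1), np.float64(0.1205)] [np.float64(0.194), np.float64(0.144), np.float64(0.191), np.float64(0.1471)]
divider [[0.56509243 0.40085731 0.017     ]
 [0.38462593 0.39001702 0.017     ]]
hs [[0.4516, -0.1456, 0.03], [0.447, -0.1947, 0.03], [0.4007, -0.1895, 0.03], [0.4052, -0.1414, 0.03]] [ 0.42613063 -0.16780666  0.03      ] [np.float64(0.0466), np.float64(0.0493), np.float64(0.0466), np.float64(0.0483)] [np.float64(-0.0893), np.float64(-0.1108)]
cap [[0.42039791 0.19093407 0.05      ]]
```

View pics/z_tr.png

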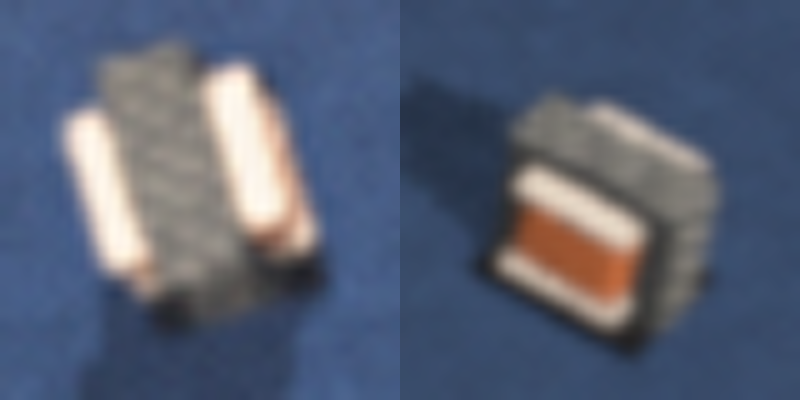

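```bash
python3 - <<'E'
from h import *
def P(c,pts,x0,y0,s,z,ox=0,oy=0):
    p=np.array(pts,float)-[ox,oy]; return onz(c,(p+.5)/s-.5+[x0,y0],z)
s=400/35
print('tr top', P('top',[(170,166),(142,52),(145,170)],198,130,s,.042))
w=P('top',[(100,60),(187,42),(243,265),(155,282)],198,130,s,.042);print(w.round(4).tolist(),w.mean(0),[np.linalg.norm(w[i]-w[i-1]).round(4) for i in range(4)],[np.arctan2(*(w[i]-w[j])[[1,0]]).round(4) for i,j in[(0,3),(1,2)]])
w=P('scene',[(548,92),(510,133),(680,218),(720,180)],413,190,10,.042,400);print(w.round(4).tolist(),w.mean(0),[np.linalg.norm(w[i]-w[i-1]).round(4) for i in range(4)])
w=P('top',[(132,62),(718,148),(655,618),(52,535)],250,120,7,.004)
print('base',w.round(4).tolist(),w.mean(0),[np.linalg.norm(w[i]-w[i-1]).round(4) for i in range(4)],[np.arctan2(*(w[i]-w[j])[[1,0]]).round(4) for i,j in[(0,3),(1,2)]],[np.arctan2(-(w[i]-w[j])[0],(w[i]-w[j])[1]).round(4) for i,j in[(0,1),(3,2)]])
# bracket prong tops z .062
w=P('top',[(87,200),(78,345),(698,290),(675,430)],250,120,7,.062);print('brk',w.round(4).tolist(),w.mean(0))
b=np.load('pics/scene0.npy')
save('s_cr',b[195:280,290:410],6.5)
save('s_hs',b[165:235,225:285],8)
E
```

```text
tr top [[0.66168728 0.22270278 0.042     ]
 [0.68520696 0.22945844 0.042     ]
 [0.66072163 0.22774104 0.042     ]]
[[0.6833, 0.2379, 0.042], [0.6875, 0.2204, 0.042], [0.6416, 0.207, 0.042], [0.6376, 0.2247, 0.042]] [0.66251506 0.2224894  0.042     ] [np.float64(0.0476), np.float64(0.018), np.float64(0.0479), np.float64(0.0181)] [np.float64(0.2825), np.float64(0.2841)]
[[0.6379, 0.2213, 0.042], [0.6446, 0.204, 0.042], [0.689, 0.221, 0.042], [0.6839, 0.2379, 0.042]] [0.66382542 0.22104832 0.042     ] [np.float64(0.0489), np.float64(0.0186), np.float64(0.0475), np.float64(0.0177)]
base [[0.7121, 0.0974, 0.004], [0.6869, -0.1069, 0.004], [0.5227, -0.0878, 0.004], [0.5462, 0.1193, 0.004]] [0.61699393 0.0054991  0.004     ] [np.float64(0.1674), np.float64(0.2059), np.float64(0.1653), np.float64(0.2084)] [np.float64(-0.131), np.float64(-0.1159)] [np.float64(-0.123), np.float64(-0.113)]
brk [[0.6509, 0.1047, 0.062], [0.6029, 0.1059, 0.062], [0.6261, -0.0957, 0.062], [0.5798, -0.0889, 0.062]] [0.61492991 0.00650138 0.062     ]
```

View pics/s_cr.png

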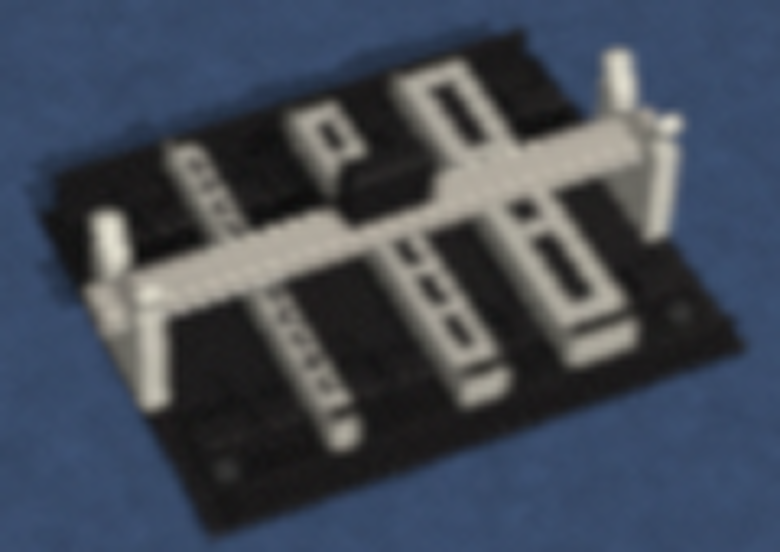

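View pics/s_hs.png

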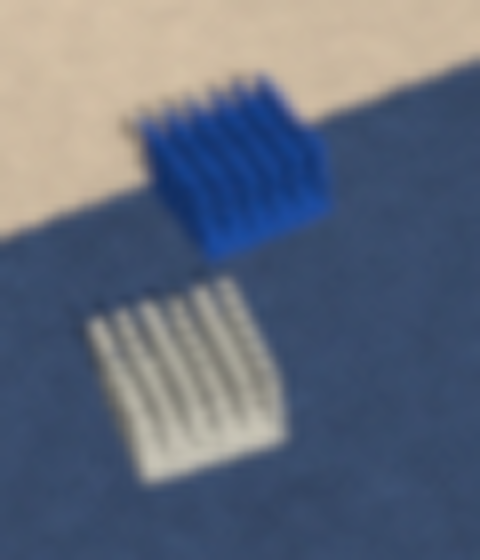

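Request:
apply_moves([
  {"xyz":[0.02,-0.028,0],"turn":0.029},
  {"xyz":[0.02,-0.028,0],"turn":0.029},
  {"xyz":[0.02,-0.028,0],"turn":0.029},
  {"xyz":[0.02,-0.028,0],"turn":0.029},
  {"xyz":[0.02,-0.028,0],"turn":0.029},
  {"xyz":[0.02,-0.028,0],"turn":0.029},
  {"xyz":[0.02,-0.028,0],"turn":0.029},
  {"xyz":[0.02,-0.028,0],"turn":0.029},
  {"xyz":[0.02,-0.028,0],"turn":0.029},
  {"xyz":[0.02,-0.028,0],"turn":0.027},
], claw=-1, squeeze=40)

```text
clock: 0.93
tcp_pos: [0.4559, 0.3433, 0.4044]
orientation: [-0.154, -3.137, 0.001]
contact_force: [-0.0, 0.2, 0.4]
grip_width: 0.0853
```

Request:
apply_moves([
  {"xyz":[0,-0.036,0],"turn":0},
  {"xyz":[0,-0.036,0],"turn":0},
  {"xyz":[0,-0.036,0],"turn":0},
  {"xyz":[0,-0.036,0],"turn":0},
  {"xyz":[0,-0.036,0],"turn":0},
  {"xyz":[0,-0.036,0],"turn":0},
  {"xyz":[0,-0.036,0],"turn":0},
  {"xyz":[0,-0.036,0],"turn":0},
  {"xyz":[0,-0.036,0],"turn":0},
  {"xyz":[0,-0.036,0],"turn":0},
])

```text
clock: 1.77
tcp_pos: [0.4547, -0.0169, 0.4046]
orientation: [-0.157, -3.138, -0.0]
contact_force: [1.8, -0.3, -0.2]
grip_width: 0.0853
```

```bash
cat >> h.py <<'E'
from scipy.spatial.transform import Rotation as Ro
def st(tx=None,yaw=None):
    o=readout.get_obs(); R=Ro.from_rotvec(o['orientation']).as_matrix(); y=np.arctan2(R[1,1],R[0,1])
    print('t',o['clock'],'tcp',o['tcp_pos'].round(4),'yaw',y.round(4),'z',R[:,2].round(4),'F',o['contact_force'].round(1),'w',round(o['grip_width'],4),'j7',o['joints'][6].round(2))
    if tx is not None:
        dy=None if yaw is None else ((yaw-y+np.pi/2)%np.pi-np.pi/2).round(4)
        print('delta',(np.array(tx)-o['tcp_pos']).round(4),dy)
E
python3 -c "
from h import *
st([.426,-.168,.175],1.471)"
```

```text
t 1.7667 tcp [ 0.4547 -0.0169  0.4046] yaw 1.4711 z [-2.e-04  2.e-04 -1.e+00] F [ 1.8 -0.3 -0.2] w 0.0853 j7 1.41
delta [-0.0287 -0.1511 -0.2296] -0.0001
```

Request:
apply_moves([
  {"xyz":[-0.005,-0.025,-0.02],"turn":0},
  {"xyz":[-0.005,-0.025,-0.02],"turn":0},
  {"xyz":[-0.005,-0.025,-0.02],"turn":0},
  {"xyz":[-0.005,-0.025,-0.02],"turn":0},
  {"xyz":[-0.005,-0.025,-0.02],"turn":0},
  {"xyz":[-0.004,-0.026,-0.02],"turn":0},
  {"xyz":[0,0,-0.03],"turn":0},
  {"xyz":[0,0,-0.025],"turn":0},
  {"xyz":[0,0,-0.02],"turn":0},
  {"xyz":[0,0,0],"turn":0},
])

```text
clock: 2.6
tcp_pos: [0.4247, -0.1657, 0.2066]
orientation: [-0.157, -3.131, -0.001]
contact_force: [-0.9, -0.3, -0.7]
grip_width: 0.0854
```

```bash
python3 - <<'E'
from h import *
st([.426,-.168,.175],1.471)
a=grab_frame('scene'); save('s1',a[120:260,180:330],4)
E
```

```text
t 2.6 tcp [ 0.4247 -0.1657  0.2066] yaw 1.4707 z [-0.0065  0.0012 -1.    ] F [-0.9 -0.3 -0.7] w 0.0854 j7 1.97
delta [ 0.0013 -0.0023 -0.0316] 0.0003
```

View pics/s1.png

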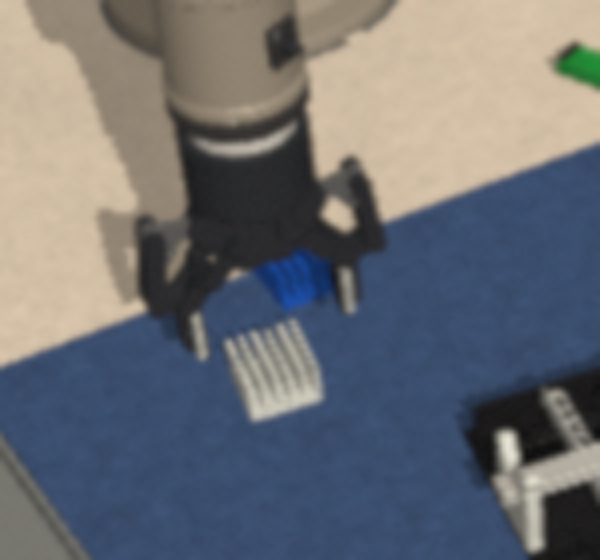

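Request:
apply_moves([
  {"xyz":[0.001,-0.002,-0.016],"turn":0},
  {"xyz":[0,0,-0.014],"turn":0},
  {"xyz":[0,0,0],"turn":0},
])

```text
clock: 2.9
tcp_pos: [0.4272, -0.1679, 0.1794]
orientation: [-0.156, -3.137, -0.001]
contact_force: [-0.4, 0.2, 0.3]
grip_width: 0.0854
```

```bash
python3 - <<'E'
from h import *
st([.426,-.168,.175],1.471)
E
```

```text
t 2.9 tcp [ 0.4272 -0.1679  0.1794] yaw 1.4714 z [-1.1e-03  4.0e-04 -1.0e+00] F [-0.4  0.2  0.3] w 0.0854 j7 2.0
delta [-0.0012 -0.0001 -0.0044] -0.0004
```

Request:
apply_moves([
  {"xyz":[0,0,0],"turn":0},
  {"xyz":[0,0,0],"turn":0},
  {"xyz":[0,0,0],"turn":0},
  {"xyz":[0,0,0],"turn":0},
  {"xyz":[0,0,0],"turn":0},
  {"xyz":[0,0,0],"turn":0},
  {"xyz":[0,0,0],"turn":0},
  {"xyz":[0,0,0],"turn":0},
], claw=1, squeeze=40)

```text
clock: 3.57
tcp_pos: [0.4277, -0.1683, 0.181]
orientation: [0.157, 3.136, -0.0]
contact_force: [-0.3, 0.4, 8.9]
grip_width: 0.044
```

```bash
python3 - <<'E'
from h import *
st([.426,-.168,.175],1.471)
a=grab_frame('scene'); save('s2',a[120:260,180:330],4)
E
```

```text
t 3.5667 tcp [ 0.4277 -0.1683  0.181 ] yaw 1.471 z [ 1.9e-03 -1.0e-04 -1.0e+00] F [-0.3  0.4  8.9] w 0.044 j7 2.0
delta [-0.0017  0.0003 -0.006 ] 0.0
```

View pics/s2.png

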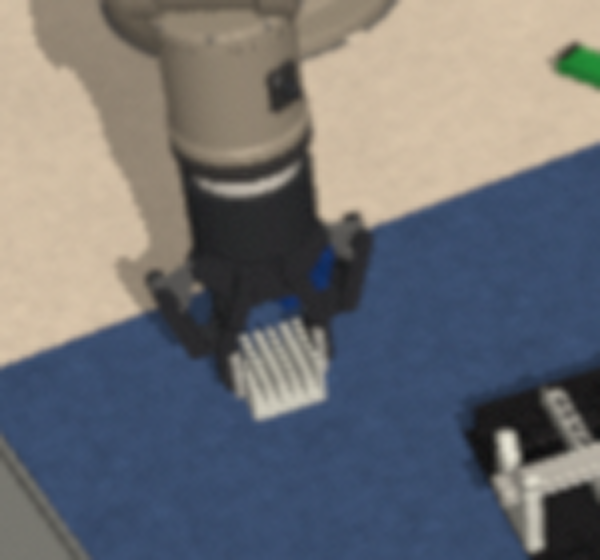

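Request:
apply_moves([
  {"xyz":[0,0,0.01],"turn":0},
  {"xyz":[0,0,0.02],"turn":0},
  {"xyz":[0,0,0.03],"turn":0},
  {"xyz":[0,0,0.035],"turn":0},
  {"xyz":[0,0,0.035],"turn":0},
  {"xyz":[0.01,0.028,0.02],"turn":-0.05},
  {"xyz":[0.012,0.034,0],"turn":-0.08},
  {"xyz":[0.012,0.034,0],"turn":-0.08},
  {"xyz":[0.012,0.034,0],"turn":-0.08},
  {"xyz":[0.012,0.034,0],"turn":-0.08},
  {"xyz":[0.012,0.034,0],"turn":-0.08},
])

```text
clock: 4.53
tcp_pos: [0.4972, 0.0315, 0.3309]
orientation: [0.859, 3.021, 0.001]
contact_force: [0.6, -0.0, -0.9]
grip_width: 0.0441
```

```bash
python3 - <<'E'
from h import *
st([.4734,.4304,.185],.06)
E
```

```text
t 4.5333 tcp [0.4972 0.0315 0.3309] yaw 1.0167 z [ 9.e-04  5.e-04 -1.e+00] F [ 0.6 -0.  -0.9] w 0.0441 j7 0.98
delta [-0.0238  0.3989 -0.1459] -0.9567
```

Request:
apply_moves([
  {"xyz":[-0.002,0.033,0],"turn":-0.08},
  {"xyz":[-0.002,0.033,0],"turn":-0.08},
  {"xyz":[-0.002,0.033,0],"turn":-0.08},
  {"xyz":[-0.002,0.033,0],"turn":-0.08},
  {"xyz":[-0.002,0.033,0],"turn":-0.08},
  {"xyz":[-0.002,0.033,0],"turn":-0.08},
  {"xyz":[-0.002,0.034,0],"turn":-0.08},
  {"xyz":[-0.002,0.034,0],"turn":-0.08},
  {"xyz":[-0.002,0.034,0],"turn":-0.08},
  {"xyz":[-0.002,0.034,0],"turn":-0.08},
  {"xyz":[-0.002,0.034,0],"turn":-0.08},
  {"xyz":[-0.002,0.031,0],"turn":-0.077},
])

```text
clock: 5.53
tcp_pos: [0.4723, 0.431, 0.3308]
orientation: [-2.152, -2.288, -0.001]
contact_force: [-0.1, 1.5, -0.3]
grip_width: 0.0444
```

Request:
apply_moves([
  {"xyz":[0,0,-0.03],"turn":0},
  {"xyz":[0,0,-0.03],"turn":0},
  {"xyz":[0,0,-0.03],"turn":0},
  {"xyz":[0,0,-0.02],"turn":0},
  {"xyz":[0,0,0],"turn":0},
])

```text
clock: 5.95
tcp_pos: [0.4712, 0.4279, 0.2162]
orientation: [-2.148, -2.292, 0.012]
contact_force: [-0.9, 0.6, -0.0]
grip_width: 0.0443
```

```bash
python3 - <<'E'
from h import *
st([.4734,.4304,.185],.06)
a=grab_frame('scene'); save('s3',a[100:240,380:530],4)
E
```

```text
t 5.95 tcp [0.4712 0.4279 0.2162] yaw 0.0646 z [-0.0052 -0.0055 -1.    ] F [-0.9  0.6 -0. ] w 0.0443 j7 -0.45
delta [ 0.0022  0.0025 -0.0312] -0.0046
```

View pics/s3.png

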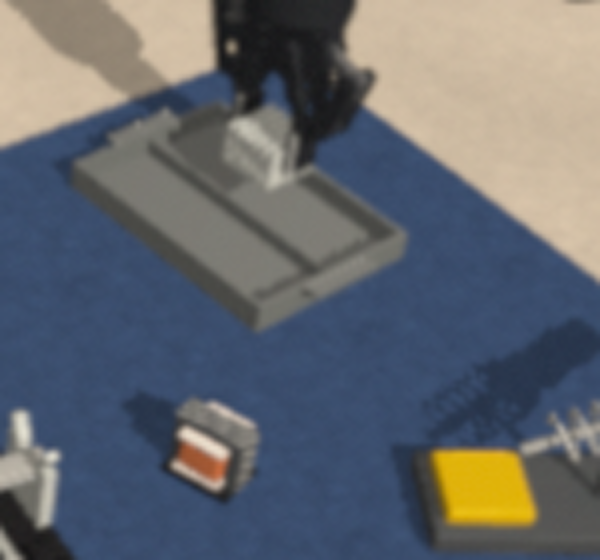

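Request:
apply_moves([
  {"xyz":[0.002,0.002,-0.014],"turn":-0.004},
  {"xyz":[0,0,-0.01],"turn":0},
  {"xyz":[0,0,-0.004],"turn":0},
  {"xyz":[0,0,0],"turn":0},
  {"xyz":[0,0,0],"turn":0},
])

```text
clock: 6.42
tcp_pos: [0.4753, 0.4309, 0.1919]
orientation: [-2.154, -2.287, -0.0]
contact_force: [0.0, 0.5, -0.6]
grip_width: 0.0444
```

```bash
python3 - <<'E'
from h import *
st([.4734,.4304,.185],.06)
E
```

```text
t 6.4167 tcp [0.4753 0.4309 0.1919] yaw 0.0598 z [ 0.e+00  1.e-04 -1.e+00] F [ 0.   0.5 -0.6] w 0.0444 j7 -0.44
delta [-0.0019 -0.0005 -0.0069] 0.0002
```

Request:
apply_moves([
  {"xyz":[-0.001,0,-0.003],"turn":0},
  {"xyz":[0,0,-0.003],"turn":0},
  {"xyz":[0,0,-0.001],"turn":0},
  {"xyz":[0,0,0],"turn":0},
])

```text
clock: 6.75
tcp_pos: [0.4742, 0.431, 0.1851]
orientation: [-2.154, -2.287, -0.0]
contact_force: [-0.9, -0.2, 3.1]
grip_width: 0.0441
```

```bash
python3 - <<'E'
from h import *
st([.4734,.4304,.185],.06)
E
```

```text
t 6.75 tcp [0.4742 0.431  0.1851] yaw 0.06 z [-2.e-04  4.e-04 -1.e+00] F [-0.9 -0.2  3.1] w 0.0441 j7 -0.44
delta [-0.0008 -0.0006 -0.0001] 0.0
```

Request:
apply_moves([
  {"xyz":[0,0,0],"turn":0},
  {"xyz":[0,0,0],"turn":0},
  {"xyz":[0,0,0],"turn":0},
  {"xyz":[0,0,0],"turn":0},
  {"xyz":[0,0,0],"turn":0},
  {"xyz":[0,0,0],"turn":0},
], claw=-1)

```text
clock: 7.25
tcp_pos: [0.4743, 0.4309, 0.1846]
orientation: [2.154, 2.287, -0.0]
contact_force: [-0.4, 0.5, 0.8]
grip_width: 0.0854
```

Request:
apply_moves([
  {"xyz":[0,0,0.01],"turn":0},
  {"xyz":[0,0,0.02],"turn":0},
  {"xyz":[0,0,0.03],"turn":0},
  {"xyz":[0,0,0.035],"turn":0},
  {"xyz":[0,0,0.035],"turn":0},
])

```text
clock: 7.67
tcp_pos: [0.4741, 0.4305, 0.3164]
orientation: [2.154, 2.286, -0.001]
contact_force: [1.6, 0.1, 0.2]
grip_width: 0.0853
```

```bash
python3 - <<'E'
from h import *
st([.663,.222,.179],.283)
a=grab_frame('scene'); save('s4',a[100:240,380:530],4)
E
```

```text
t 7.6667 tcp [0.4741 0.4305 0.3164] yaw 0.0596 z [-4.e-04 -7.e-04 -1.e+00] F [1.6 0.1 0.2] w 0.0853 j7 -0.51
delta [ 0.1889 -0.2085 -0.1374] 0.2234
```

View pics/s4.png

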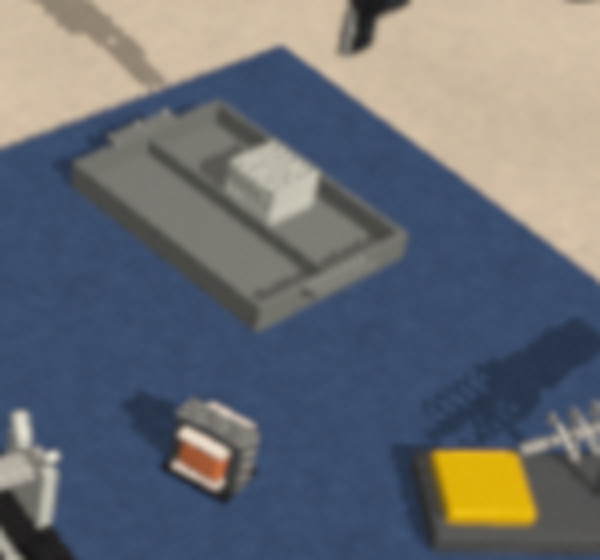

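Request:
apply_moves([
  {"xyz":[0.023,-0.026,0],"turn":0.028},
  {"xyz":[0.024,-0.026,0],"turn":0.028},
  {"xyz":[0.024,-0.026,0],"turn":0.028},
  {"xyz":[0.024,-0.026,0],"turn":0.028},
  {"xyz":[0.024,-0.026,0],"turn":0.028},
  {"xyz":[0.024,-0.026,0],"turn":0.028},
  {"xyz":[0.023,-0.026,-0.01],"turn":0.028},
  {"xyz":[0.023,-0.026,-0.02],"turn":0.028},
  {"xyz":[0,0,-0.03],"turn":0},
  {"xyz":[0,0,-0.03],"turn":0},
  {"xyz":[0,0,0],"turn":0},
])

```text
clock: 8.63
tcp_pos: [0.6611, 0.2215, 0.2191]
orientation: [-1.883, -2.508, 0.013]
contact_force: [-2.0, 0.0, -0.6]
grip_width: 0.0855
```

```bash
python3 - <<'E'
from h import *
st([.663,.222,.178],.283)
a=grab_frame('scene'); save('s5',a[150:250,380:490],6)
E
```

```text
t 8.6333 tcp [0.6611 0.2215 0.2191] yaw 0.2826 z [-0.0089 -0.0034 -1.    ] F [-2.   0.  -0.6] w 0.0855 j7 0.15
delta [ 0.0019  0.0005 -0.0411] 0.0004
```

View pics/s5.png

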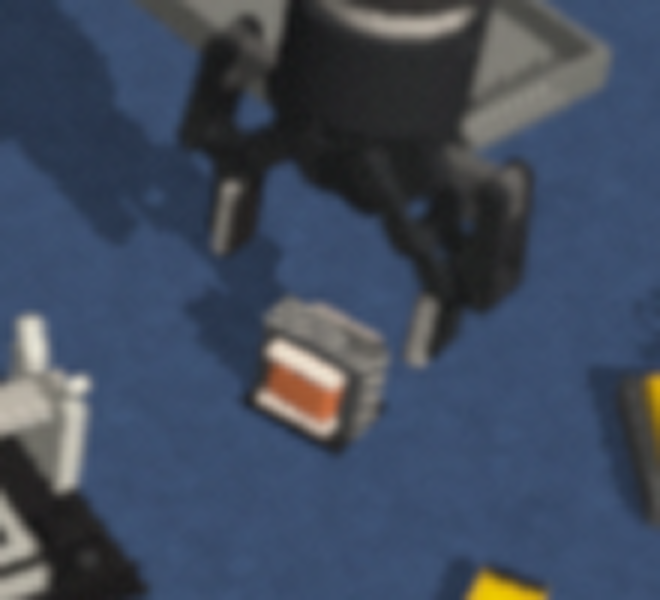

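Request:
apply_moves([
  {"xyz":[0,0,-0.018],"turn":0},
  {"xyz":[0,0,-0.014],"turn":0},
  {"xyz":[0,0,-0.008],"turn":0},
  {"xyz":[0,0,0],"turn":0},
  {"xyz":[0,0,0],"turn":0},
])

```text
clock: 9.1
tcp_pos: [0.6632, 0.2233, 0.1852]
orientation: [-1.884, -2.514, -0.0]
contact_force: [-0.0, -0.4, 0.8]
grip_width: 0.0855
```

```bash
python3 - <<'E'
from h import *
st([.663,.222,.178],.283)
E
```

```text
t 9.1 tcp [0.6632 0.2233 0.1852] yaw 0.2845 z [ 0.e+00  1.e-04 -1.e+00] F [-0.  -0.4  0.8] w 0.0855 j7 0.16
delta [-0.0002 -0.0013 -0.0072] -0.0015
```

Request:
apply_moves([
  {"xyz":[0,0,0],"turn":0},
  {"xyz":[0,0,0],"turn":0},
  {"xyz":[0,0,0],"turn":0},
  {"xyz":[0,0,0],"turn":0},
  {"xyz":[0,0,0],"turn":0},
  {"xyz":[0,0,0],"turn":0},
  {"xyz":[0,0,0],"turn":0},
  {"xyz":[0,0,0],"turn":0},
], claw=1, squeeze=50)

```text
clock: 9.77
tcp_pos: [0.6636, 0.223, 0.1858]
orientation: [1.884, 2.513, 0.002]
contact_force: [-1.4, 0.4, 5.9]
grip_width: 0.047
```

```bash
python3 - <<'E'
from h import *
st([.663,.222,.178],.283)
a=grab_frame('scene'); save('s6',a[150:250,380:490],6)
E
```

```text
t 9.7667 tcp [0.6636 0.223  0.1858] yaw 0.284 z [ 9.e-04  6.e-04 -1.e+00] F [-1.4  0.4  5.9] w 0.047 j7 0.16
delta [-0.0006 -0.001  -0.0078] -0.001
```

View pics/s6.png

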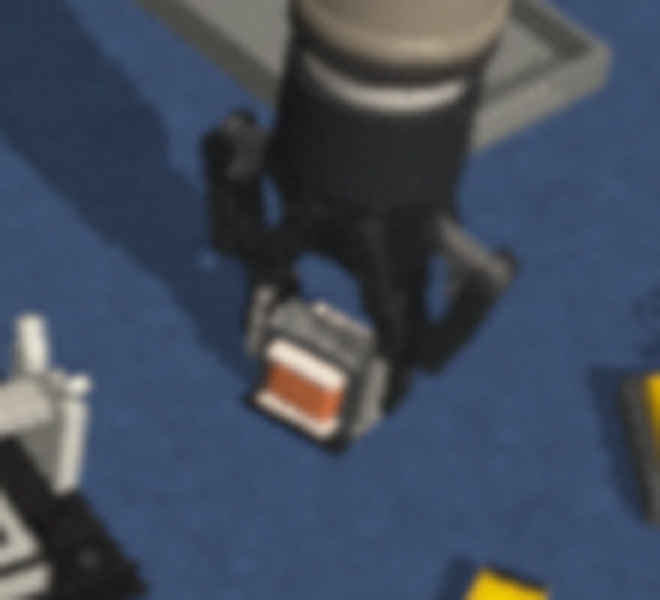

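Request:
apply_moves([
  {"xyz":[0,0,0.01],"turn":0},
  {"xyz":[0,0,0.02],"turn":0},
  {"xyz":[0,0,0.035],"turn":0},
  {"xyz":[0,0,0.035],"turn":0},
  {"xyz":[0,0,0.035],"turn":0},
  {"xyz":[-0.01,-0.02,0.02],"turn":0},
  {"xyz":[-0.017,-0.034,0],"turn":0},
  {"xyz":[-0.017,-0.034,0],"turn":0},
  {"xyz":[-0.017,-0.034,0],"turn":0},
  {"xyz":[-0.017,-0.034,0],"turn":0},
  {"xyz":[-0.017,-0.034,0],"turn":0},
  {"xyz":[-0.017,-0.034,0],"turn":0},
])

```text
clock: 10.82
tcp_pos: [0.5497, -0.0027, 0.3398]
orientation: [-1.884, -2.513, 0.0]
contact_force: [0.5, -1.2, -4.2]
grip_width: 0.0475
```

Request:
apply_moves([
  {"xyz":[-0.005,-0.036,0],"turn":-0.016},
  {"xyz":[-0.005,-0.036,0],"turn":-0.016},
  {"xyz":[-0.005,-0.036,0],"turn":-0.016},
  {"xyz":[-0.005,-0.036,0],"turn":-0.016},
  {"xyz":[-0.005,-0.036,0],"turn":-0.016},
  {"xyz":[-0.005,-0.036,0],"turn":-0.016},
  {"xyz":[-0.005,-0.036,0],"turn":-0.016},
  {"xyz":[-0.005,-0.036,0],"turn":-0.016},
  {"xyz":[-0.005,-0.036,0],"turn":-0.016},
  {"xyz":[-0.005,-0.036,0],"turn":-0.016},
  {"xyz":[-0.005,-0.036,0],"turn":-0.016},
  {"xyz":[0,0,0],"turn":0},
])

```text
clock: 11.82
tcp_pos: [0.4919, -0.4051, 0.3408]
orientation: [2.108, 2.324, -0.009]
contact_force: [-1.0, -0.8, -2.2]
grip_width: 0.0471
```

```bash
python3 - <<'E'
from h import *
st([.4928,-.4348,.190],.10)
E
```

```text
t 11.8167 tcp [ 0.4919 -0.4051  0.3408] yaw 0.0972 z [-0.0011 -0.0068 -1.    ] F [-1.  -0.8 -2.2] w 0.0471 j7 0.99
delta [ 0.0009 -0.0297 -0.1508] 0.0028
```

Request:
apply_moves([
  {"xyz":[0,-0.018,-0.01],"turn":0},
  {"xyz":[0,-0.018,-0.025],"turn":0},
  {"xyz":[0,0,-0.03],"turn":0},
  {"xyz":[0,0,-0.03],"turn":0},
  {"xyz":[0,0,-0.02],"turn":0},
  {"xyz":[0,0,-0.01],"turn":0},
  {"xyz":[0,0,0],"turn":0},
  {"xyz":[0,0,0],"turn":0},
])

```text
clock: 12.48
tcp_pos: [0.4964, -0.4332, 0.2152]
orientation: [2.098, 2.338, -0.0]
contact_force: [-0.5, -0.6, -3.3]
grip_width: 0.0473
```

```bash
python3 - <<'E'
from h import *
st([.4928,-.4348,.190],.10)
a=grab_frame('scene'); save('s7',a[180:330,90:270],4)
E
```

```text
t 12.4833 tcp [ 0.4964 -0.4332  0.2152] yaw 0.108 z [-1.e-04 -1.e-04 -1.e+00] F [-0.5 -0.6 -3.3] w 0.0473 j7 1.11
delta [-0.0036 -0.0016 -0.0252] -0.008
```

View pics/s7.png

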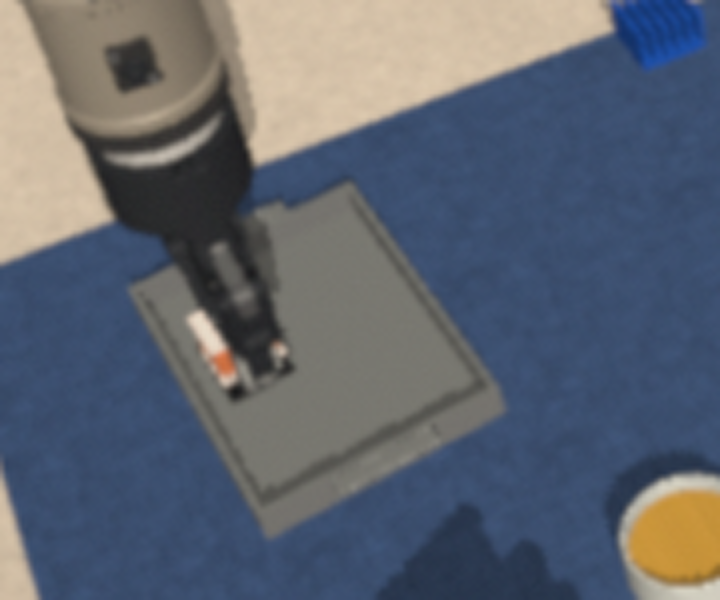

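Request:
apply_moves([
  {"xyz":[-0.003,-0.001,-0.008],"turn":-0.008},
  {"xyz":[0,0,-0.007],"turn":0},
  {"xyz":[0,0,-0.005],"turn":0},
  {"xyz":[0,0,-0.003],"turn":0},
  {"xyz":[0,0,0],"turn":0},
  {"xyz":[0,0,-0.002],"turn":0},
  {"xyz":[0,0,0],"turn":0},
])

```text
clock: 13.12
tcp_pos: [0.4934, -0.4343, 0.1899]
orientation: [2.107, 2.329, 0.0]
contact_force: [0.2, 0.1, -2.8]
grip_width: 0.0474
```

```bash
python3 - <<'E'
from h import *
st([.4928,-.4348,.190],.10)
E
```

```text
t 13.1167 tcp [ 0.4934 -0.4343  0.1899] yaw 0.0999 z [ 4.e-04 -2.e-04 -1.e+00] F [ 0.2  0.1 -2.8] w 0.0474 j7 1.12
delta [-0.0006 -0.0005  0.0001] 0.0001
```

Request:
apply_moves([
  {"xyz":[0,0,-0.001],"turn":0},
  {"xyz":[0,0,-0.001],"turn":0},
  {"xyz":[0,0,0],"turn":0},
  {"xyz":[0,0,0],"turn":0},
])

```text
clock: 13.45
tcp_pos: [0.4933, -0.4344, 0.1898]
orientation: [2.107, 2.329, 0.002]
contact_force: [-4.3, 4.6, 12.7]
grip_width: 0.0472
```

Request:
apply_moves([
  {"xyz":[0,0,0],"turn":0},
  {"xyz":[0,0,0],"turn":0},
  {"xyz":[0,0,0],"turn":0},
  {"xyz":[0,0,0],"turn":0},
  {"xyz":[0,0,0],"turn":0},
  {"xyz":[0,0,0],"turn":0},
  {"xyz":[0,0,0.01],"turn":0},
  {"xyz":[0,0,0.03],"turn":0},
  {"xyz":[0,0,0.035],"turn":0},
  {"xyz":[0,0,0.035],"turn":0},
  {"xyz":[0,0,0.03],"turn":0},
], claw=-1)

```text
clock: 14.37
tcp_pos: [0.493, -0.4344, 0.3307]
orientation: [2.107, 2.328, -0.0]
contact_force: [-0.3, -0.1, 0.8]
grip_width: 0.0853
```

```bash
python3 - <<'E'
from h import *
st([.6135,.0044,.213],-.118)
a=grab_frame('scene'); save('s8',a[180:330,90:270],4)
E
```

```text
t 14.3667 tcp [ 0.493  -0.4344  0.3307] yaw 0.0994 z [ 0.001  -0.0011 -1.    ] F [-0.3 -0.1  0.8] w 0.0853 j7 1.04
delta [ 0.1205  0.4388 -0.1177] -0.2174
```

View pics/s8.png

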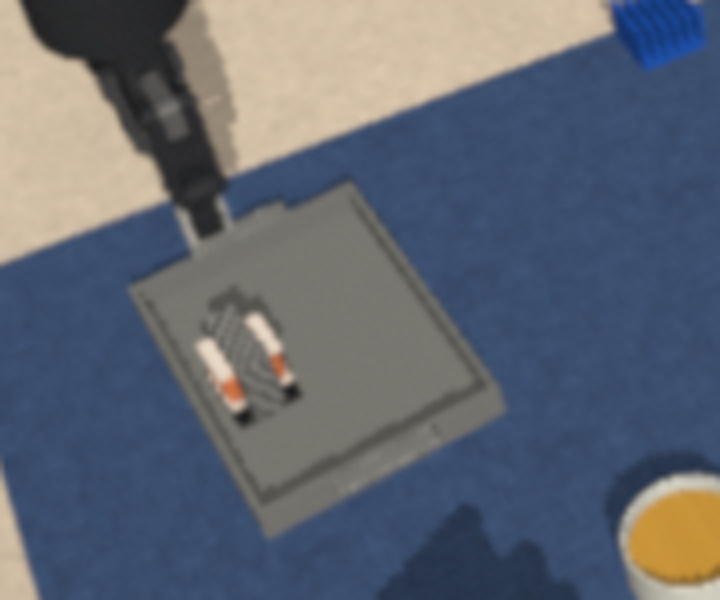

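Request:
apply_moves([
  {"xyz":[0.009,0.036,0],"turn":-0.018},
  {"xyz":[0.01,0.037,0],"turn":-0.018},
  {"xyz":[0.01,0.037,0],"turn":-0.018},
  {"xyz":[0.01,0.037,0],"turn":-0.018},
  {"xyz":[0.01,0.037,0],"turn":-0.018},
  {"xyz":[0.01,0.037,0],"turn":-0.018},
  {"xyz":[0.01,0.037,0],"turn":-0.018},
  {"xyz":[0.01,0.037,0],"turn":-0.018},
  {"xyz":[0.01,0.037,0],"turn":-0.018},
  {"xyz":[0.01,0.037,0],"turn":-0.018},
  {"xyz":[0.01,0.036,0],"turn":-0.018},
  {"xyz":[0.01,0.034,0],"turn":-0.018},
], claw=0.1)

```text
clock: 15.42
tcp_pos: [0.6124, 0.0072, 0.3283]
orientation: [-2.347, -2.089, -0.001]
contact_force: [0.3, 0.2, -0.5]
grip_width: 0.038
```

Request:
apply_moves([
  {"xyz":[0,0,-0.015],"turn":0},
  {"xyz":[0,0,-0.02],"turn":0},
  {"xyz":[0,0,-0.02],"turn":0},
  {"xyz":[0,0,-0.01],"turn":0},
  {"xyz":[0,0,0],"turn":0},
  {"xyz":[0,0,0],"turn":0},
])

```text
clock: 15.92
tcp_pos: [0.6123, 0.0045, 0.263]
orientation: [-2.347, -2.088, 0.001]
contact_force: [0.4, -0.4, 1.0]
grip_width: 0.0386
```

```bash
python3 - <<'E'
from h import *
st([.6135,.0044,.217],-.118)
a=grab_frame('scene'); save('s9',a[160:280,280:420],5)
E
```

```text
t 15.9167 tcp [0.6123 0.0045 0.263 ] yaw -0.1167 z [-3.e-04 -3.e-04 -1.e+00] F [ 0.4 -0.4  1. ] w 0.0386 j7 0.15
delta [ 0.0012 -0.0001 -0.046 ] -0.0013
```

View pics/s9.png

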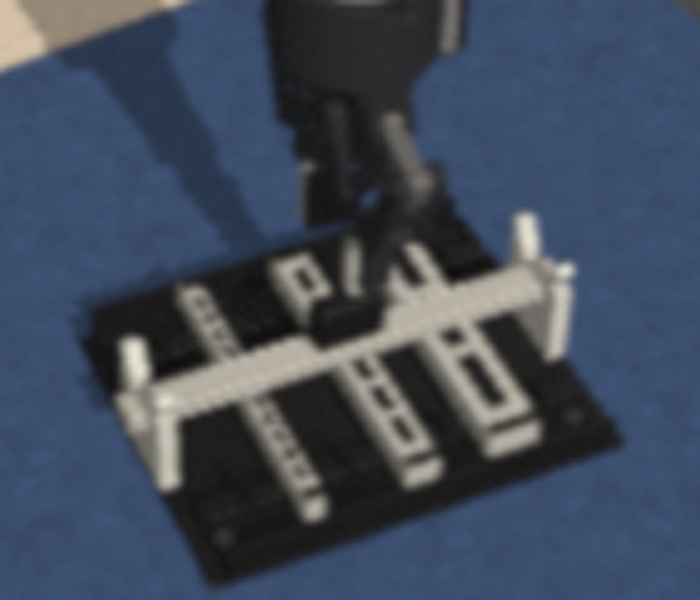

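Request:
apply_moves([
  {"xyz":[0.001,0,-0.015],"turn":-0.001},
  {"xyz":[0,0,-0.015],"turn":0},
  {"xyz":[0,0,-0.01],"turn":0},
  {"xyz":[0,0,-0.005],"turn":0},
  {"xyz":[0,0,0],"turn":0},
  {"xyz":[0,0,0],"turn":0},
])

```text
clock: 16.47
tcp_pos: [0.6134, 0.0047, 0.2178]
orientation: [2.348, 2.087, 0.0]
contact_force: [-0.1, -0.0, 0.1]
grip_width: 0.0389
```

```bash
python3 - <<'E'
from h import *
st([.6135,.0044,.217],-.118)
E
```

```text
t 16.4667 tcp [0.6134 0.0047 0.2178] yaw -0.1174 z [ 1.e-04 -1.e-04 -1.e+00] F [-0.1 -0.   0.1] w 0.0389 j7 0.19
delta [ 0.0001 -0.0003 -0.0008] -0.0006
```

Request:
apply_moves([
  {"xyz":[0,0,0],"turn":0},
  {"xyz":[0,0,0],"turn":0},
  {"xyz":[0,0,0],"turn":0},
  {"xyz":[0,0,0],"turn":0},
  {"xyz":[0,0,0],"turn":0},
  {"xyz":[0,0,0],"turn":0},
], claw=1, squeeze=60)

```text
clock: 16.97
tcp_pos: [0.6143, 0.0047, 0.2187]
orientation: [2.346, 2.086, 0.004]
contact_force: [4.9, -1.2, 5.8]
grip_width: 0.0128
```

```bash
python3 - <<'E'
from h import *
st([.6135,.0044,.217],-.118)
a=grab_frame('scene'); save('s10',a[160:280,280:420],5)
E
```

```text
t 16.9667 tcp [0.6143 0.0047 0.2187] yaw -0.1173 z [ 3.4e-03 -1.0e-04 -1.0e+00] F [ 4.9 -1.2  5.8] w 0.0128 j7 0.19
delta [-0.0008 -0.0003 -0.0017] -0.0007
```

View pics/s10.png

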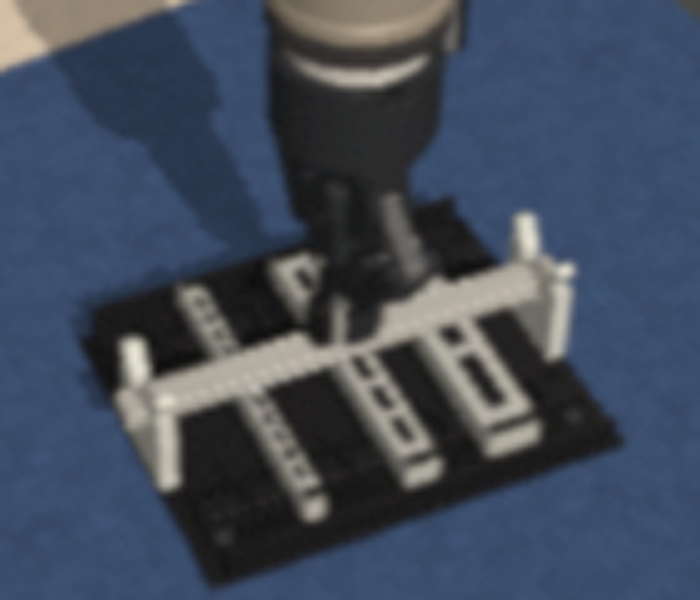

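Request:
apply_moves([
  {"xyz":[0.001,0,0.006],"turn":0},
  {"xyz":[0,0,0.01],"turn":0},
  {"xyz":[0,0,0.015],"turn":0},
  {"xyz":[0,0,0.02],"turn":0},
  {"xyz":[0,0,0.025],"turn":0},
  {"xyz":[0,0,0.025],"turn":0},
  {"xyz":[0,0,0.02],"turn":0},
  {"xyz":[0,0,0],"turn":0},
])

```text
clock: 17.68
tcp_pos: [0.6143, 0.0047, 0.3414]
orientation: [2.347, 2.087, 0.004]
contact_force: [1.7, -0.2, -2.1]
grip_width: 0.0125
```

```bash
python3 - <<'E'
from h import *
st([.435,0,.187],0)
a=grab_frame('scene'); save('s11',a[120:280,260:440],4)
E
```

```text
t 17.6833 tcp [0.6143 0.0047 0.3414] yaw -0.1169 z [ 0.0021  0.001  -1.    ] F [ 1.7 -0.2 -2.1] w 0.0125 j7 0.1
delta [-0.1793 -0.0047 -0.1544] 0.1169
```

View pics/s11.png

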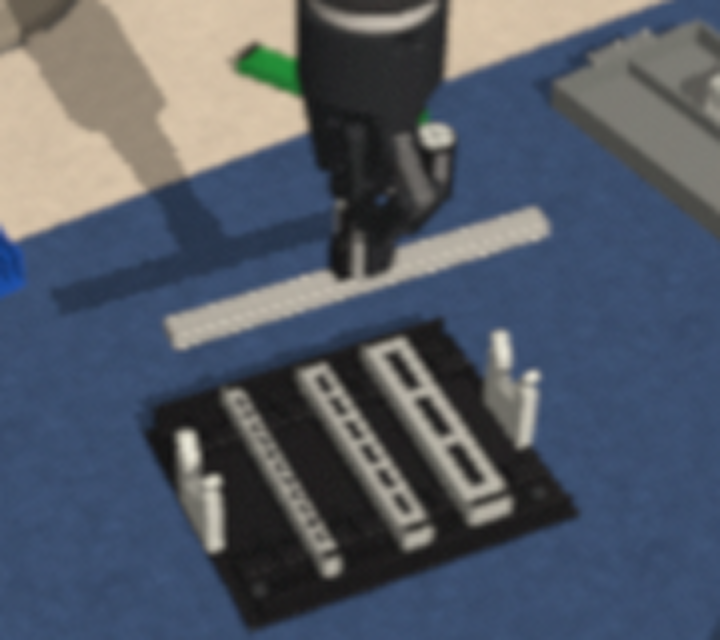

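Request:
apply_moves([
  {"xyz":[-0.02,0,0],"turn":0.02},
  {"xyz":[-0.03,-0.001,0],"turn":0.02},
  {"xyz":[-0.03,-0.001,0],"turn":0.02},
  {"xyz":[-0.03,-0.001,0],"turn":0.02},
  {"xyz":[-0.03,-0.001,0],"turn":0.02},
  {"xyz":[-0.025,-0.001,0],"turn":0.017},
  {"xyz":[-0.015,0,-0.02],"turn":0},
  {"xyz":[0,0,-0.03],"turn":0},
  {"xyz":[0,0,-0.03],"turn":0},
  {"xyz":[0,0,-0.03],"turn":0},
  {"xyz":[0,0,-0.015],"turn":0},
  {"xyz":[0,0,0],"turn":0},
])

```text
clock: 18.73
tcp_pos: [0.4312, -0.0002, 0.2098]
orientation: [-2.217, -2.218, 0.014]
contact_force: [-1.0, -1.2, -1.9]
grip_width: 0.0125
```

Request:
apply_moves([
  {"xyz":[0,0,0],"turn":0},
  {"xyz":[0,0,0],"turn":0},
])

```text
clock: 18.9
tcp_pos: [0.4339, -0.0003, 0.2138]
orientation: [-2.221, -2.221, 0.001]
contact_force: [0.6, 0.1, -2.7]
grip_width: 0.0126
```

```bash
python3 - <<'E'
from h import *
st([.435,0,.187],0)
E
```

```text
t 18.9 tcp [ 4.339e-01 -3.000e-04  2.138e-01] yaw -0.0002 z [-1.1e-03 -3.0e-04 -1.0e+00] F [ 0.6  0.1 -2.7] w 0.0126 j7 0.3
delta [ 0.0011  0.0003 -0.0268] 0.0002
```

Request:
apply_moves([
  {"xyz":[0.001,0,-0.01],"turn":0},
  {"xyz":[0,0,-0.008],"turn":0},
  {"xyz":[0,0,-0.005],"turn":0},
  {"xyz":[0,0,-0.002],"turn":0},
  {"xyz":[0,0,0],"turn":0},
  {"xyz":[0,0,-0.001],"turn":0},
  {"xyz":[0,0,-0.001],"turn":0},
  {"xyz":[0,0,0],"turn":0},
])

```text
clock: 19.57
tcp_pos: [0.4354, -0.0001, 0.1868]
orientation: [2.221, 2.221, 0.0]
contact_force: [0.6, 0.2, -2.3]
grip_width: 0.0128
```

```bash
python3 - <<'E'
from h import *
st([.435,0,.187],0)
E
```

```text
t 19.5667 tcp [ 4.354e-01 -1.000e-04  1.868e-01] yaw -0.0001 z [ 4.e-04  1.e-04 -1.e+00] F [ 0.6  0.2 -2.3] w 0.0128 j7 0.35
delta [-0.0004  0.0001  0.0002] 0.0001
```

Request:
apply_moves([
  {"xyz":[0,0,-0.001],"turn":0},
  {"xyz":[0,0,-0.001],"turn":0},
  {"xyz":[0,0,0],"turn":0},
  {"xyz":[0,0,0],"turn":0},
])

```text
clock: 19.9
tcp_pos: [0.4356, -0.0004, 0.1864]
orientation: [-2.222, -2.22, -0.003]
contact_force: [-6.2, 0.1, 29.1]
grip_width: 0.0126
```

Request:
apply_moves([
  {"xyz":[0,0,0.001],"turn":0},
  {"xyz":[0,0,0],"turn":0},
  {"xyz":[0,0,0],"turn":0},
  {"xyz":[0,0,0],"turn":0},
  {"xyz":[0,0,0],"turn":0},
  {"xyz":[0,0,0.01],"turn":0},
  {"xyz":[0,0,0.02],"turn":0},
  {"xyz":[0,0,0.03],"turn":0},
  {"xyz":[0,0,0.03],"turn":0},
  {"xyz":[0,0,0.02],"turn":0},
], claw=0.1)

```text
clock: 20.73
tcp_pos: [0.4354, -0.0006, 0.2981]
orientation: [2.222, 2.22, 0.001]
contact_force: [0.7, 0.4, -0.2]
grip_width: 0.0385
```

```bash
python3 - <<'E'
from h import *
st([.6216,.0558,.190],-.118+np.pi/2)
a=grab_frame('scene'); save('s12',a[120:280,260:440],4)
a=grab_frame('top'); np.save('pics/top2.npy',a); save('t2',a[100:290,80:520],1.8)
E
```

```text
t 20.7333 tcp [ 0.4354 -0.0006  0.2981] yaw -0.0011 z [ 1.2e-03  1.0e-04 -1.0e+00] F [ 0.7  0.4 -0.2] w 0.0385 j7 0.14
delta [ 0.1862  0.0564 -0.1081] 1.4539
```

View pics/s12.png

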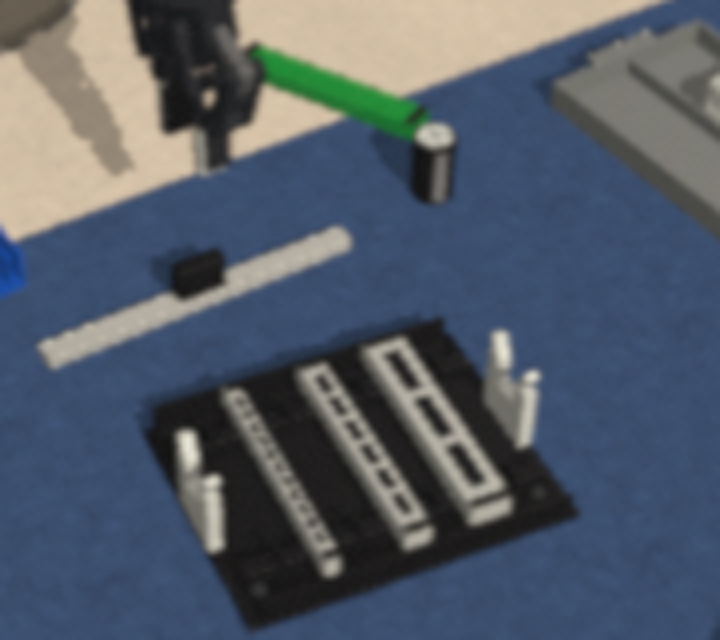

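View pics/t2.png

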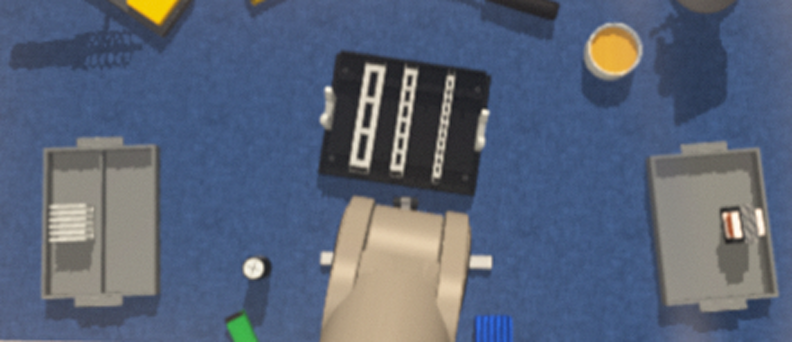

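```bash
python3 - <<'E'
from h import *
a=np.load('pics/top2.npy')
save('t2c',a[118:212,255:360],7)
sub=a[118:212,255:360]; g=cv2.cvtColor(cv2.resize(sub,None,fx=4,fy=4,interpolation=cv2.INTER_CUBIC),cv2.COLOR_RGB2GRAY)
m=(g>120).astype(np.uint8); m=cv2.morphologyEx(m,cv2.MORPH_CLOSE,np.ones((9,9)))
n,l,s,c=cv2.connectedComponentsWithStats(m)
for i in range(1,n):
    if s[i,4]<300: continue
    p=np.argwhere(l==i)[:,::-1].astype(np.float32); box=cv2.boxPoints(cv2.minAreaRect(p)); 
    z=.03 if s[i,4]>1500 else .055
    uv=(box+.5)/4-.5+[255,118]; w=onz('top',uv,z); c=w.mean(0)
    d=[w[1]-w[0],w[2]-w[1]]; L=[np.linalg.norm(x) for x in d]; k=int(L[1]>L[0]); yaw=np.arctan2(d[k][1],d[k][0]); yaw=(yaw+np.pi/2)%np.pi-np.pi/2
    print(s[i,4],uv.mean(0).round(1),c.round(4),np.round(L,4),yaw.round(4))
E
```

```text
8088 [283.7 164. ] [0.6215 0.0561 0.03  ] [0.1381 0.0282] -0.1297
6379 [303.9 166.3] [0.617  0.0082 0.03  ] [0.1388 0.019 ] -0.1138
4262 [326. 170.] [ 0.6096 -0.044   0.03  ] [0.1379 0.012 ] -0.1242
1771 [261.4 158.7] [0.6323 0.1088 0.03  ] [0.0554 0.0161] -0.1067
1660 [347.6 171.4] [ 0.6071 -0.095   0.03  ] [0.0543 0.0132] -0.1367
422 [280.8 210.1] [0.5103 0.0579 0.055 ] [0.0278 0.0057] -1.5468
```

View pics/t2c.png

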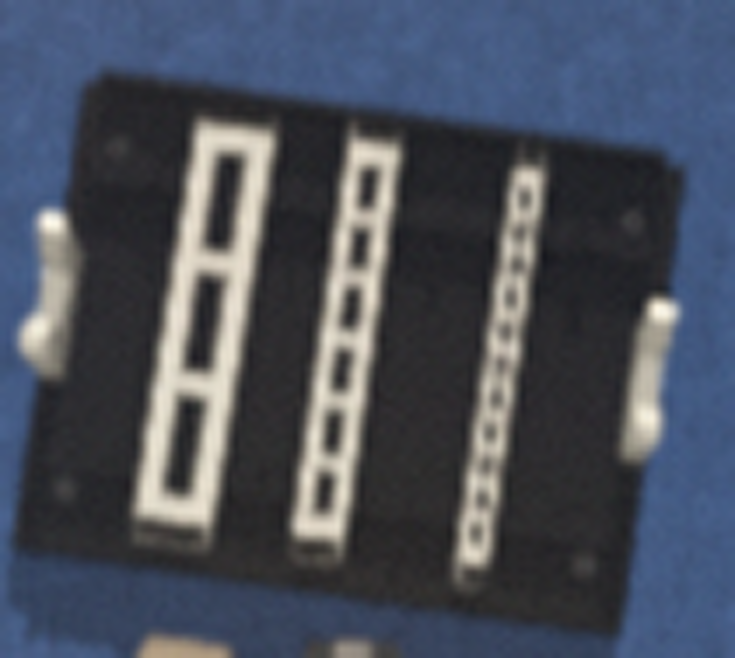

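Request:
apply_moves([
  {"xyz":[0.012,0.004,0],"turn":0.12},
  {"xyz":[0.016,0.005,0],"turn":0.12},
  {"xyz":[0.016,0.005,0],"turn":0.12},
  {"xyz":[0.016,0.005,0],"turn":0.12},
  {"xyz":[0.016,0.005,0],"turn":0.12},
  {"xyz":[0.016,0.005,0],"turn":0.12},
  {"xyz":[0.016,0.005,0],"turn":0.12},
  {"xyz":[0.016,0.005,0],"turn":0.12},
  {"xyz":[0.016,0.005,0],"turn":0.12},
  {"xyz":[0.016,0.005,0],"turn":0.12},
  {"xyz":[0.016,0.005,0],"turn":0.12},
  {"xyz":[0.014,0.003,0],"turn":0.12},
])

```text
clock: 21.83
tcp_pos: [0.6218, 0.0575, 0.2948]
orientation: [-0.195, -3.134, 0.0]
contact_force: [0.4, -0.2, -0.2]
grip_width: 0.0384
```

Request:
apply_moves([
  {"xyz":[0,0,-0.015],"turn":0.01},
  {"xyz":[0,0,-0.015],"turn":0},
  {"xyz":[0,0,-0.015],"turn":0},
  {"xyz":[0,0,-0.01],"turn":0},
  {"xyz":[0,0,0],"turn":0},
  {"xyz":[0,0,0],"turn":0},
])

```text
clock: 22.33
tcp_pos: [0.6209, 0.0568, 0.2401]
orientation: [-0.19, -3.134, 0.001]
contact_force: [0.4, -0.1, 0.8]
grip_width: 0.0382
```

```bash
python3 - <<'E'
from h import *
st([.6215,.056,.190],-.12+np.pi/2)
a=grab_frame('scene'); save('s13',a[160:280,280:420],5)
E
```

```text
t 22.3333 tcp [0.6209 0.0568 0.2401] yaw 1.4499 z [-1.8e-03 -4.0e-04 -1.0e+00] F [ 0.4 -0.1  0.8] w 0.0382 j7 1.42
delta [ 0.0006 -0.0008 -0.0501] 0.0009
```

View pics/s13.png

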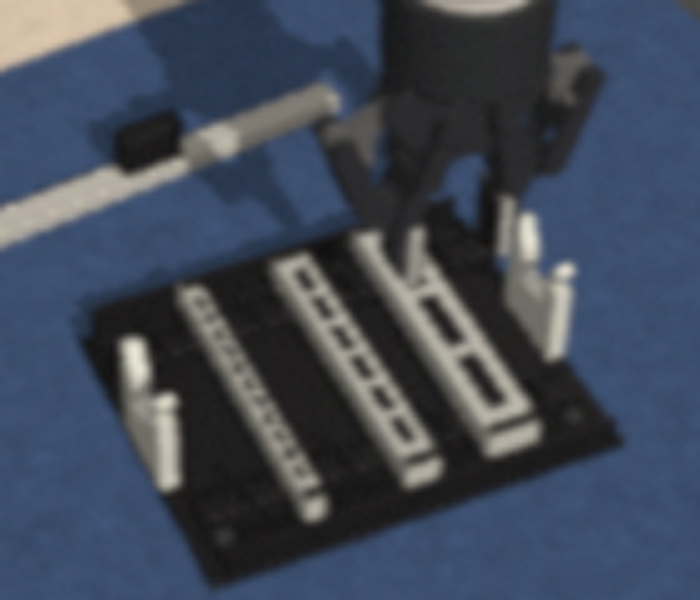

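Request:
apply_moves([
  {"xyz":[0.001,-0.001,-0.012],"turn":0},
  {"xyz":[0,0,-0.012],"turn":0},
  {"xyz":[0,0,-0.008],"turn":0},
  {"xyz":[0,0,-0.003],"turn":0},
  {"xyz":[0,0,0],"turn":0},
  {"xyz":[0,0,0],"turn":0},
])

```text
clock: 22.88
tcp_pos: [0.6222, 0.0559, 0.2054]
orientation: [-0.19, -3.135, 0.0]
contact_force: [0.4, -0.8, 0.1]
grip_width: 0.0382
```

```bash
python3 - <<'E'
from h import *
st([.6215,.056,.190],-.12+np.pi/2)
a=grab_frame('scene'); save('s14',a[160:280,280:420],5)
E
```

```text
t 22.8833 tcp [0.6222 0.0559 0.2054] yaw 1.4499 z [-6.e-04 -1.e-04 -1.e+00] F [ 0.4 -0.8  0.1] w 0.0382 j7 1.43
delta [-0.0007  0.0001 -0.0154] 0.0009
```

View pics/s14.png

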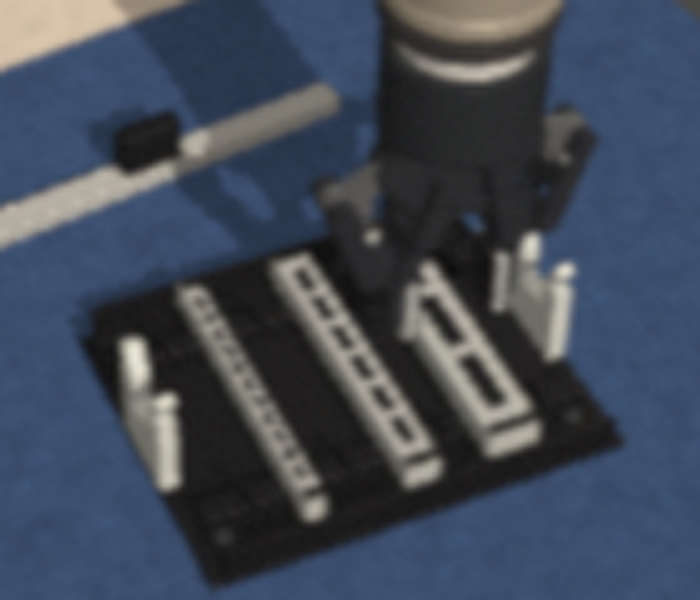

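Request:
apply_moves([
  {"xyz":[0,0,-0.005],"turn":0},
  {"xyz":[0,0,-0.005],"turn":0},
  {"xyz":[0,0,-0.004],"turn":0},
  {"xyz":[0,0,-0.001],"turn":0},
  {"xyz":[0,0,0],"turn":0},
])

```text
clock: 23.35
tcp_pos: [0.622, 0.0559, 0.1901]
orientation: [-0.19, -3.135, 0.0]
contact_force: [-0.3, -0.8, -0.5]
grip_width: 0.0381
```

Request:
apply_moves([
  {"xyz":[0,0,0],"turn":0},
  {"xyz":[0,0,0],"turn":0},
  {"xyz":[0,0,0],"turn":0},
  {"xyz":[0,0,0],"turn":0},
  {"xyz":[0,0,0],"turn":0},
], claw=1, squeeze=40)

```text
clock: 23.77
tcp_pos: [0.6223, 0.0559, 0.1909]
orientation: [0.19, 3.136, 0.0]
contact_force: [-0.4, -0.1, 0.0]
grip_width: 0.0249
```

```bash
python3 - <<'E'
from h import *
st([.6215,.056,.190],-.12+np.pi/2)
a=grab_frame('scene'); save('s15',a[160:280,280:420],5)
E
```

```text
t 23.7667 tcp [0.6223 0.0559 0.1909] yaw 1.45 z [ 3.e-04  1.e-04 -1.e+00] F [-0.4 -0.1  0. ] w 0.0249 j7 1.43
delta [-0.0008  0.0001 -0.0009] 0.0008
```

View pics/s15.png

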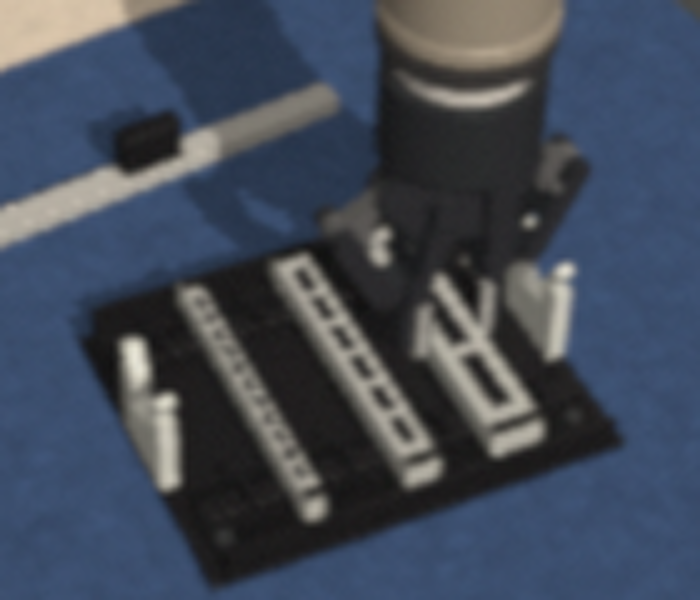

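Request:
apply_moves([
  {"xyz":[0,0,0.01],"turn":0},
  {"xyz":[0,0,0.02],"turn":0},
  {"xyz":[0,0,0.03],"turn":0},
  {"xyz":[0,0,0.035],"turn":0},
  {"xyz":[0,0,0.035],"turn":0},
  {"xyz":[0,0,0.01],"turn":0},
  {"xyz":[0,0,0],"turn":0},
])

```text
clock: 24.4
tcp_pos: [0.6234, 0.0558, 0.3351]
orientation: [0.19, 3.129, 0.003]
contact_force: [0.1, 0.6, 0.1]
grip_width: 0.0248
```

```bash
python3 - <<'E'
from h import *
st([.4862,-.3691,.179],.1+np.pi/2)
a=grab_frame('scene'); save('s16',a[120:280,280:440],4)
E
```

```text
t 24.4 tcp [0.6234 0.0558 0.3351] yaw 1.4497 z [ 0.0072  0.0016 -1.    ] F [0.1 0.6 0.1] w 0.0248 j7 1.39
delta [-0.1372 -0.4249 -0.1561] 0.2211
```

View pics/s16.png

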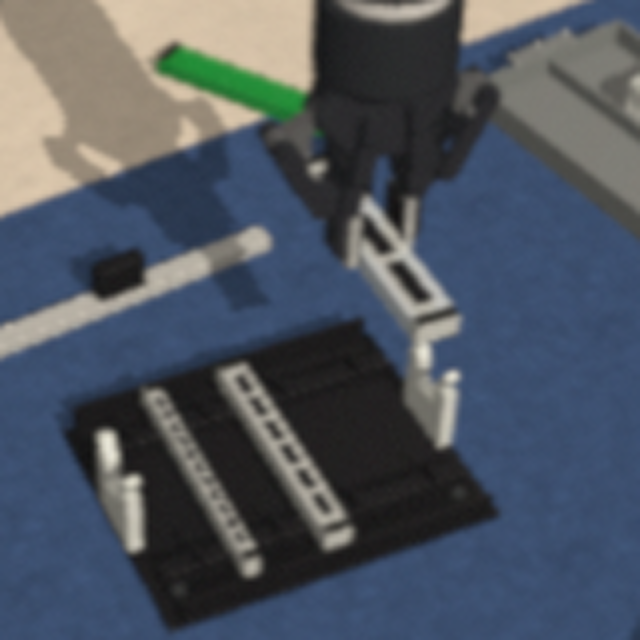

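Wide tube lifted cleanly. Carry it to the plain tray.

Request:
apply_moves([
  {"xyz":[-0.011,-0.034,0],"turn":0.018},
  {"xyz":[-0.011,-0.036,0],"turn":0.018},
  {"xyz":[-0.011,-0.036,0],"turn":0.018},
  {"xyz":[-0.012,-0.036,0],"turn":0.018},
  {"xyz":[-0.012,-0.036,0],"turn":0.018},
  {"xyz":[-0.012,-0.036,0],"turn":0.019},
  {"xyz":[-0.012,-0.036,0],"turn":0.019},
  {"xyz":[-0.012,-0.036,0],"turn":0.019},
  {"xyz":[-0.012,-0.036,0],"turn":0.019},
  {"xyz":[-0.012,-0.036,0],"turn":0.019},
  {"xyz":[-0.011,-0.036,0],"turn":0.018},
  {"xyz":[-0.009,-0.03,0],"turn":0.018},
])

```text
clock: 25.45
tcp_pos: [0.4831, -0.3703, 0.3287]
orientation: [0.156, -3.134, -0.002]
contact_force: [-0.5, -1.0, -0.3]
grip_width: 0.0249
```

Request:
apply_moves([
  {"xyz":[0,0,-0.03],"turn":0},
  {"xyz":[0,0,-0.035],"turn":0},
  {"xyz":[0,0,-0.03],"turn":0},
  {"xyz":[0,0,-0.02],"turn":0},
  {"xyz":[0,0,0],"turn":0},
  {"xyz":[0,0,0],"turn":0},
])

```text
clock: 25.95
tcp_pos: [0.4843, -0.3675, 0.2136]
orientation: [0.157, -3.133, -0.004]
contact_force: [-0.3, -0.7, -0.7]
grip_width: 0.0251
```

```bash
python3 - <<'E'
from h import *
st([.4862,-.3691,.179],.1+np.pi/2)
a=grab_frame('scene'); save('s17',a[180:330,90:270],4)
E
```

```text
t 25.95 tcp [ 0.4843 -0.3675  0.2136] yaw 1.6709 z [-0.0045  0.0025 -1.    ] F [-0.3 -0.7 -0.7] w 0.0251 j7 2.41
delta [ 0.0019 -0.0016 -0.0346] -0.0001
```

View pics/s17.png

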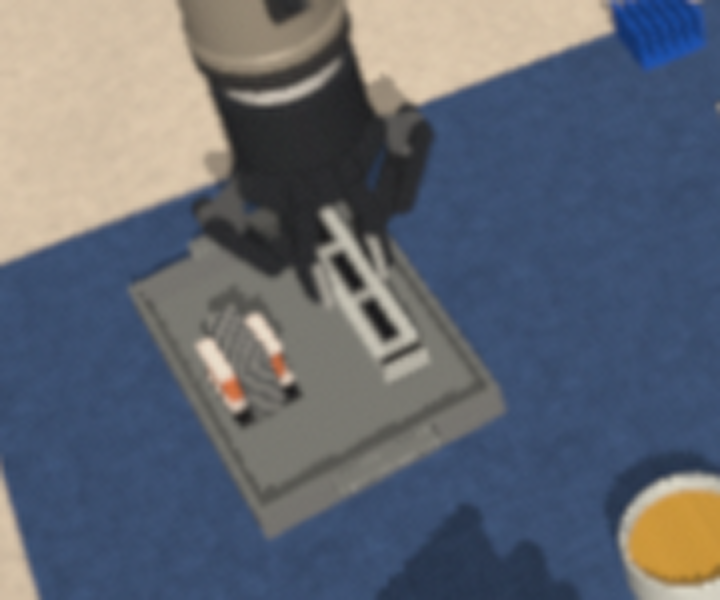

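Request:
apply_moves([
  {"xyz":[0.002,-0.001,-0.012],"turn":0},
  {"xyz":[0,0,-0.01],"turn":0},
  {"xyz":[0,0,-0.007],"turn":0},
  {"xyz":[0,0,-0.002],"turn":0},
  {"xyz":[0,0,0],"turn":0},
  {"xyz":[0,0,0],"turn":0},
])

```text
clock: 26.5
tcp_pos: [0.4873, -0.3692, 0.1847]
orientation: [0.157, -3.138, -0.0]
contact_force: [0.6, -0.7, 0.0]
grip_width: 0.025
```

```bash
python3 - <<'E'
from h import *
st([.4862,-.3691,.179],.1+np.pi/2)
E
```

```text
t 26.5 tcp [ 0.4873 -0.3692  0.1847] yaw 1.6709 z [-0.  0. -1.] F [ 0.6 -0.7  0. ] w 0.025 j7 2.42
delta [-0.0011  0.0001 -0.0057] -0.0001
```

Request:
apply_moves([
  {"xyz":[-0.001,0,-0.003],"turn":0},
  {"xyz":[0,0,-0.002],"turn":0},
  {"xyz":[0,0,-0.0005],"turn":0},
  {"xyz":[0,0,0],"turn":0},
  {"xyz":[0,0,0],"turn":0},
])

```text
clock: 26.92
tcp_pos: [0.4863, -0.3691, 0.1793]
orientation: [-0.157, 3.138, -0.0]
contact_force: [0.6, -0.6, -0.4]
grip_width: 0.0249
```

Request:
apply_moves([
  {"xyz":[0,0,-0.001],"turn":0},
  {"xyz":[0,0,0],"turn":0},
  {"xyz":[0,0,0],"turn":0},
])

```text
clock: 27.17
tcp_pos: [0.4864, -0.3692, 0.1788]
orientation: [-0.157, 3.137, -0.0]
contact_force: [-1.8, 1.5, 4.5]
grip_width: 0.0249
```

Contact with the floor. Release to about 38 mm and lift.

Request:
apply_moves([
  {"xyz":[0,0,0],"turn":0},
  {"xyz":[0,0,0],"turn":0},
  {"xyz":[0,0,0],"turn":0},
  {"xyz":[0,0,0],"turn":0},
  {"xyz":[0,0,0],"turn":0},
  {"xyz":[0,0,0.01],"turn":0},
  {"xyz":[0,0,0.02],"turn":0},
  {"xyz":[0,0,0.03],"turn":0},
  {"xyz":[0,0,0.035],"turn":0},
  {"xyz":[0,0,0.035],"turn":0},
], claw=0.1)

```text
clock: 28.0
tcp_pos: [0.4859, -0.369, 0.3099]
orientation: [0.157, -3.137, -0.001]
contact_force: [1.5, -1.4, 0.3]
grip_width: 0.0385
```

```bash
python3 - <<'E'
from h import *
st([.6096,-.044,.191],-.12+np.pi/2)
a=grab_frame('scene'); save('s18',a[180:330,90:270],4)
E
```

```text
t 28.0 tcp [ 0.4859 -0.369   0.3099] yaw 1.6707 z [-9.e-04  4.e-04 -1.e+00] F [ 1.5 -1.4  0.3] w 0.0385 j7 2.38
delta [ 0.1237  0.325  -0.1189] -0.2199
```

View pics/s18.png

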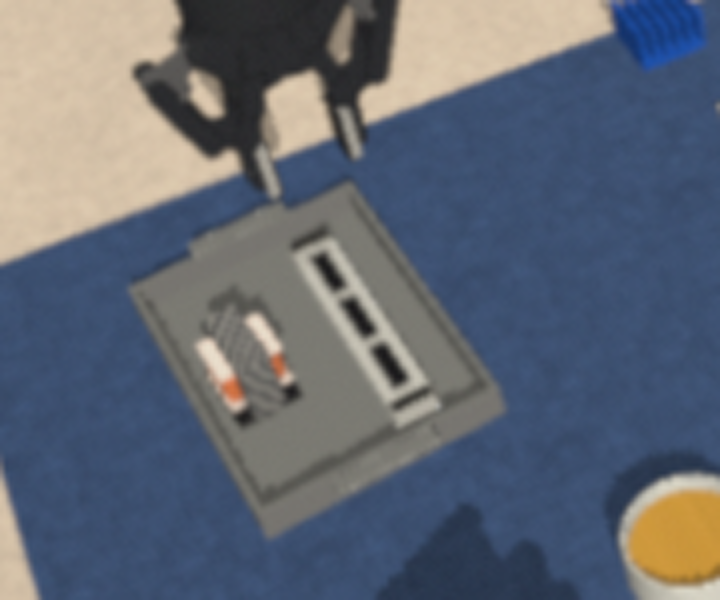

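```bash
python3 - <<'E'
from h import *
a=grab_frame('top'); np.save('pics/top3.npy',a); save('t3',a[170:285,430:520],5)
b=grab_frame('scene'); save('s18b',b[220:320,120:220],6)
E
```

```text
(no output)
```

View pics/t3.png

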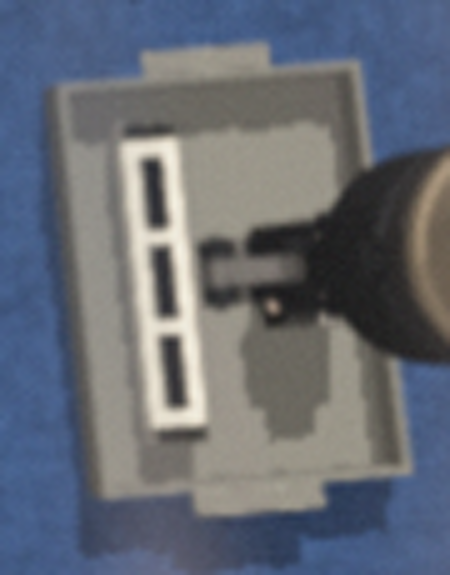

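View pics/s18b.png

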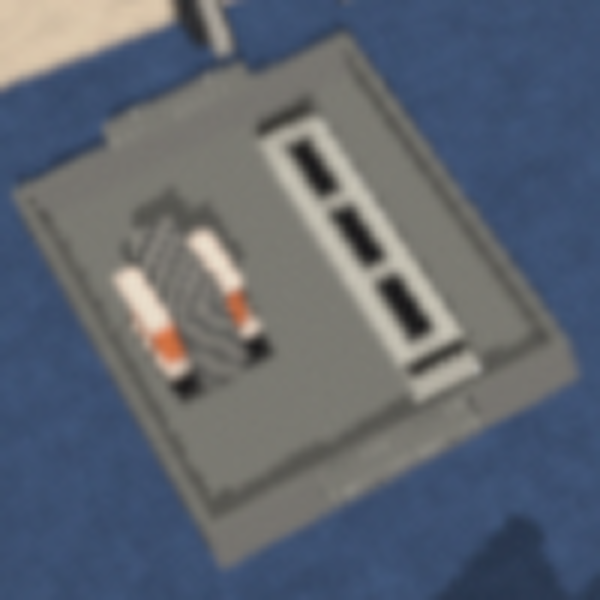

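Request:
apply_moves([
  {"xyz":[0.01,0.028,0],"turn":-0.02},
  {"xyz":[0.0115,0.03,0],"turn":-0.02},
  {"xyz":[0.0115,0.03,0],"turn":-0.02},
  {"xyz":[0.0115,0.03,0],"turn":-0.02},
  {"xyz":[0.0115,0.03,0],"turn":-0.02},
  {"xyz":[0.0115,0.03,0],"turn":-0.02},
  {"xyz":[0.0115,0.03,0],"turn":-0.02},
  {"xyz":[0.0115,0.03,0],"turn":-0.02},
  {"xyz":[0.0115,0.03,0],"turn":-0.02},
  {"xyz":[0.0115,0.03,0],"turn":-0.02},
  {"xyz":[0.01,0.027,-0.02],"turn":-0.02},
  {"xyz":[0,0,-0.03],"turn":0},
], claw=0.35)

```text
clock: 29.15
tcp_pos: [0.6128, -0.0362, 0.2593]
orientation: [0.175, 3.131, 0.008]
contact_force: [-0.1, 1.7, -0.3]
grip_width: 0.0277
```

Request:
apply_moves([
  {"xyz":[0,0,-0.015],"turn":0},
  {"xyz":[0,0,0],"turn":0},
  {"xyz":[0,0,0],"turn":0},
])

```text
clock: 29.4
tcp_pos: [0.609, -0.0443, 0.242]
orientation: [-0.188, -3.133, 0.001]
contact_force: [0.1, -0.5, 1.0]
grip_width: 0.028
```

```bash
python3 - <<'E'
from h import *
st([.6096,-.044,.191],-.12+np.pi/2)
a=grab_frame('scene'); save('s19',a[160:280,280:420],5)
E
```

```text
t 29.4 tcp [ 0.609  -0.0443  0.242 ] yaw 1.4508 z [-3.3e-03 -4.0e-04 -1.0e+00] F [ 0.1 -0.5  1. ] w 0.028 j7 1.61
delta [ 0.0006  0.0003 -0.051 ] 0.0
```

View pics/s19.png

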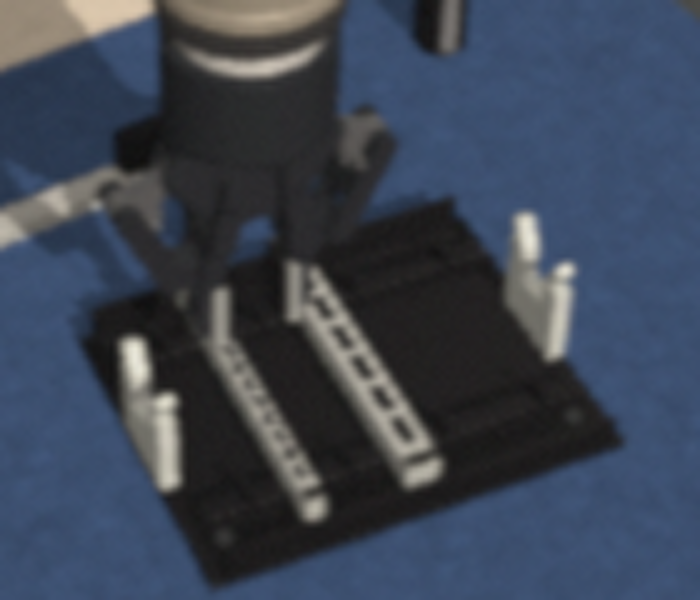

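Request:
apply_moves([
  {"xyz":[0,0,-0.01],"turn":0},
  {"xyz":[0,0,-0.01],"turn":0},
  {"xyz":[0,0,-0.01],"turn":0},
  {"xyz":[0,0,-0.005],"turn":0},
  {"xyz":[0,0,0],"turn":0},
  {"xyz":[0,0,0],"turn":0},
])

```text
clock: 29.95
tcp_pos: [0.6096, -0.0442, 0.2077]
orientation: [-0.188, -3.135, 0.0]
contact_force: [0.1, 0.5, 0.5]
grip_width: 0.0279
```

```bash
python3 - <<'E'
from h import *
st([.6096,-.044,.191],-.12+np.pi/2)
a=grab_frame('scene'); save('s20',a[170:270,280:400],6)
E
```

```text
t 29.95 tcp [ 0.6096 -0.0442  0.2077] yaw 1.4508 z [-9.e-04 -0.e+00 -1.e+00] F [0.1 0.5 0.5] w 0.0279 j7 1.62
delta [ 0.      0.0002 -0.0167] 0.0
```

View pics/s20.png

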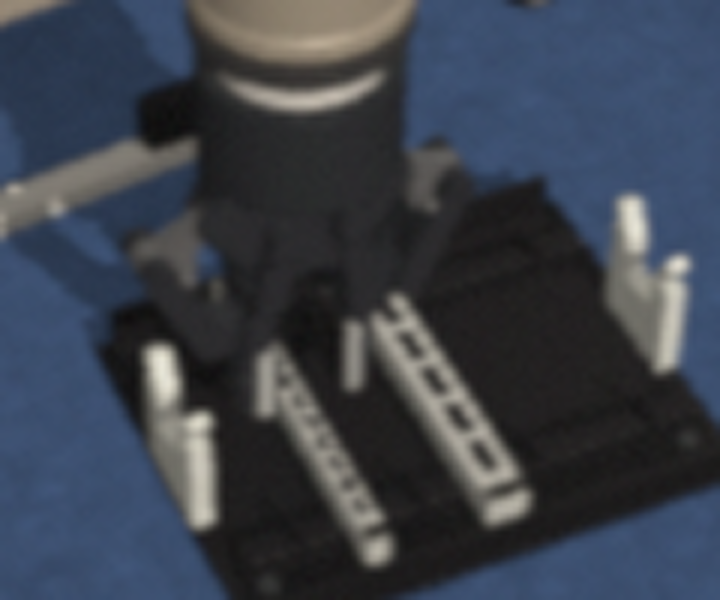

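Request:
apply_moves([
  {"xyz":[0,0,-0.005],"turn":0},
  {"xyz":[0,0,-0.005],"turn":0},
  {"xyz":[0,0,-0.004],"turn":0},
  {"xyz":[0,0,-0.002],"turn":0},
  {"xyz":[0,0,0],"turn":0},
])

```text
clock: 30.42
tcp_pos: [0.6095, -0.0441, 0.1915]
orientation: [-0.188, -3.135, 0.0]
contact_force: [-0.5, 0.2, 0.2]
grip_width: 0.0277
```

Request:
apply_moves([
  {"xyz":[0,0,0],"turn":0},
  {"xyz":[0,0,0],"turn":0},
  {"xyz":[0,0,0],"turn":0},
  {"xyz":[0,0,0],"turn":0},
  {"xyz":[0,0,0],"turn":0},
], claw=1, squeeze=40)

```text
clock: 30.83
tcp_pos: [0.6098, -0.0441, 0.1923]
orientation: [0.188, 3.136, 0.0]
contact_force: [0.1, -0.0, -0.5]
grip_width: 0.009
```

```bash
python3 - <<'E'
from h import *
st([.6096,-.044,.191],-.12+np.pi/2)
a=grab_frame('scene'); save('s21',a[170:270,280:400],6)
E
```

```text
t 30.8333 tcp [ 0.6098 -0.0441  0.1923] yaw 1.451 z [ 2.e-04  1.e-04 -1.e+00] F [ 0.1 -0.  -0.5] w 0.009 j7 1.63
delta [-0.0002  0.0001 -0.0013] -0.0002
```

View pics/s21.png

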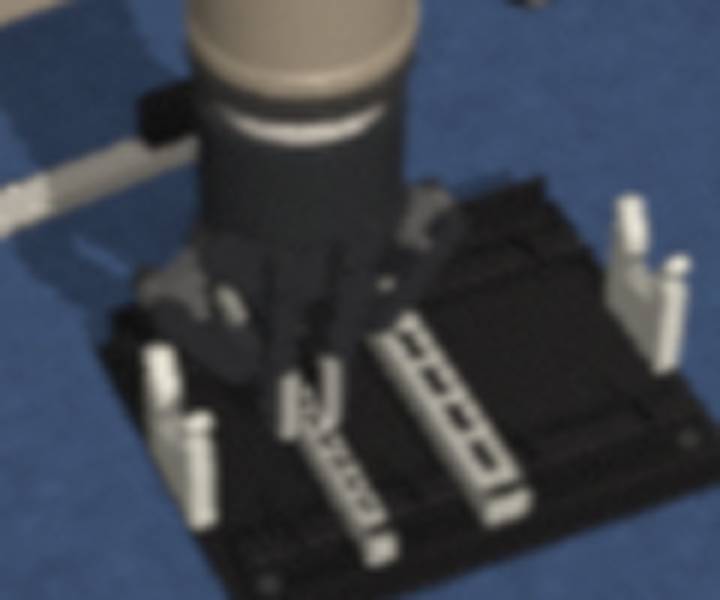

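Request:
apply_moves([
  {"xyz":[0,0,0.01],"turn":0},
  {"xyz":[0,0,0.02],"turn":0},
  {"xyz":[0,0,0.03],"turn":0},
  {"xyz":[0,0,0.035],"turn":0},
  {"xyz":[0,0,0.035],"turn":0},
  {"xyz":[0,0,0.01],"turn":0},
  {"xyz":[0,0,0],"turn":0},
])

```text
clock: 31.47
tcp_pos: [0.6109, -0.0445, 0.3365]
orientation: [0.188, 3.129, 0.001]
contact_force: [0.9, -0.5, -0.6]
grip_width: 0.0086
```

Request:
apply_moves([
  {"xyz":[-0.01,0.03,0],"turn":0.015},
  {"xyz":[-0.011,0.034,0],"turn":0.015},
  {"xyz":[-0.011,0.034,0],"turn":0.015},
  {"xyz":[-0.011,0.034,0],"turn":0.015},
  {"xyz":[-0.011,0.034,0],"turn":0.015},
  {"xyz":[-0.011,0.034,0],"turn":0.015},
  {"xyz":[-0.011,0.034,0],"turn":0.015},
  {"xyz":[-0.011,0.034,0],"turn":0.015},
  {"xyz":[-0.011,0.034,0],"turn":0.015},
  {"xyz":[-0.011,0.034,0],"turn":0.015},
  {"xyz":[-0.011,0.034,0],"turn":0.015},
  {"xyz":[-0.011,0.034,0],"turn":0.015},
])

```text
clock: 32.47
tcp_pos: [0.4774, 0.3611, 0.3308]
orientation: [0.096, -3.138, 0.002]
contact_force: [0.8, 0.2, -0.3]
grip_width: 0.0087
```

Request:
apply_moves([
  {"xyz":[0,0,-0.02],"turn":0},
  {"xyz":[0,0,-0.03],"turn":0},
  {"xyz":[0,0,-0.03],"turn":0},
  {"xyz":[0,0,-0.02],"turn":0},
  {"xyz":[0,0,0],"turn":0},
  {"xyz":[0,0,0],"turn":0},
])

```text
clock: 32.97
tcp_pos: [0.478, 0.3593, 0.2306]
orientation: [0.094, -3.137, 0.004]
contact_force: [0.2, -0.0, 0.6]
grip_width: 0.0088
```

```bash
python3 - <<'E'
from h import *
st([.4776,.3616,.1803],.06+np.pi/2)
a=grab_frame('scene'); save('s22',a[100:220,380:520],5)
E
```

```text
t 32.9667 tcp [0.478  0.3593 0.2306] yaw 1.631 z [-0.0032 -0.0029 -1.    ] F [ 0.2 -0.   0.6] w 0.0088 j7 0.99
delta [-0.0004  0.0023 -0.0503] -0.0002
```

View pics/s22.png

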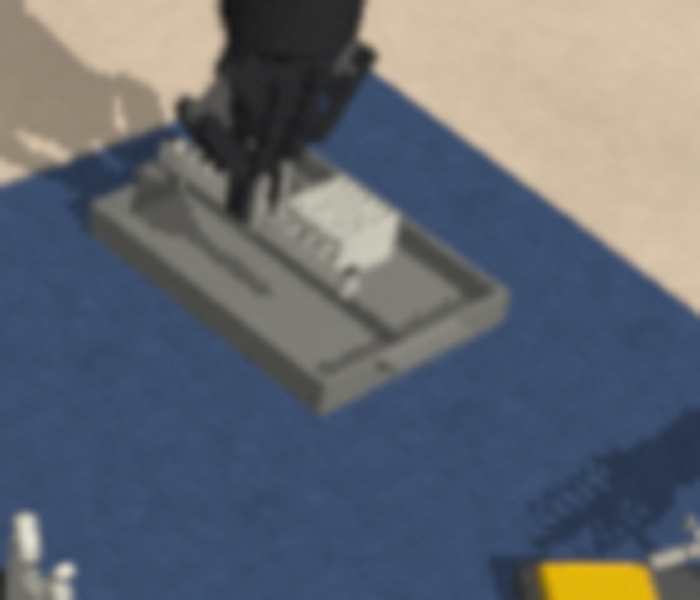

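Request:
apply_moves([
  {"xyz":[0,0.001,-0.012],"turn":0},
  {"xyz":[0,0,-0.013],"turn":0},
  {"xyz":[0,0,-0.01],"turn":0},
  {"xyz":[0,0,-0.007],"turn":0},
  {"xyz":[0,0,0],"turn":0},
  {"xyz":[0,0,0],"turn":0},
])

```text
clock: 33.52
tcp_pos: [0.4786, 0.3607, 0.1896]
orientation: [0.094, -3.139, 0.001]
contact_force: [0.0, 0.2, 0.4]
grip_width: 0.0088
```

```bash
python3 - <<'E'
from h import *
st([.4776,.3616,.1803],.06+np.pi/2)
a=grab_frame('scene'); save('s23',a[100:220,380:520],5)
E
```

```text
t 33.5167 tcp [0.4786 0.3607 0.1896] yaw 1.631 z [-9.e-04 -8.e-04 -1.e+00] F [0.  0.2 0.4] w 0.0088 j7 1.0
delta [-0.001   0.0009 -0.0093] -0.0002
```

View pics/s23.png

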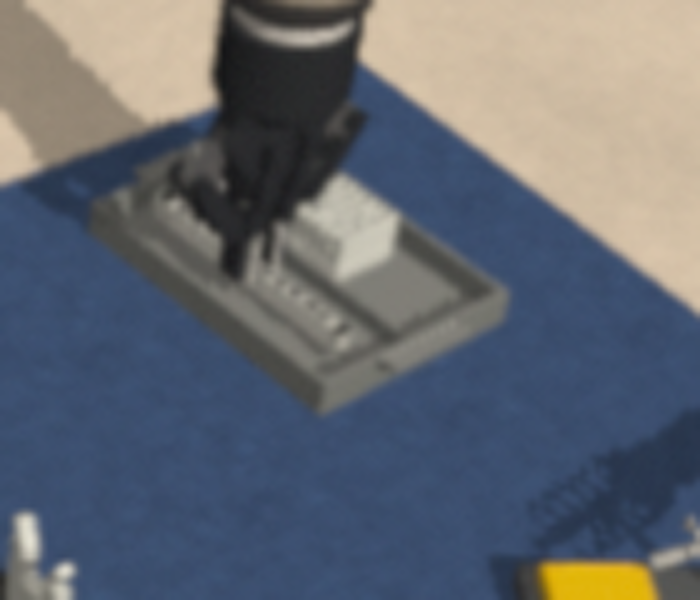

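Request:
apply_moves([
  {"xyz":[-0.001,0.001,-0.004],"turn":0},
  {"xyz":[0,0,-0.003],"turn":0},
  {"xyz":[0,0,-0.002],"turn":0},
  {"xyz":[0,0,-0.0005],"turn":0},
  {"xyz":[0,0,0],"turn":0},
  {"xyz":[0,0,0],"turn":0},
])

```text
clock: 34.07
tcp_pos: [0.4778, 0.3619, 0.1808]
orientation: [-0.094, 3.14, 0.0]
contact_force: [0.6, -0.0, -0.9]
grip_width: 0.0089
```

Request:
apply_moves([
  {"xyz":[0,0,-0.001],"turn":0},
  {"xyz":[0,0,0],"turn":0},
  {"xyz":[0,0,0],"turn":0},
])

```text
clock: 34.32
tcp_pos: [0.4779, 0.362, 0.1803]
orientation: [-0.094, 3.14, 0.001]
contact_force: [-1.3, -0.5, 5.9]
grip_width: 0.0086
```

Request:
apply_moves([
  {"xyz":[0,0,0],"turn":0},
  {"xyz":[0,0,0],"turn":0},
  {"xyz":[0,0,0],"turn":0},
  {"xyz":[0,0,0],"turn":0},
  {"xyz":[0,0,0],"turn":0},
  {"xyz":[0,0,0.01],"turn":0},
  {"xyz":[0,0,0.02],"turn":0},
  {"xyz":[0,0,0.03],"turn":0},
  {"xyz":[0,0,0.035],"turn":0},
  {"xyz":[0,0,0.035],"turn":0},
], claw=0.5)

```text
clock: 35.15
tcp_pos: [0.4775, 0.3615, 0.3114]
orientation: [0.094, -3.139, 0.001]
contact_force: [0.5, 0.2, 1.2]
grip_width: 0.0215
```

```bash
python3 - <<'E'
from h import *
st([.4355,-.0003,.187],0)
a=grab_frame('scene'); save('s24',a[100:220,380:520],5)
E
```

```text
t 35.15 tcp [0.4775 0.3615 0.3114] yaw 1.6308 z [-7.e-04 -7.e-04 -1.e+00] F [0.5 0.2 1.2] w 0.0215 j7 0.97
delta [-0.042  -0.3618 -0.1244] 1.5108
```

View pics/s24.png

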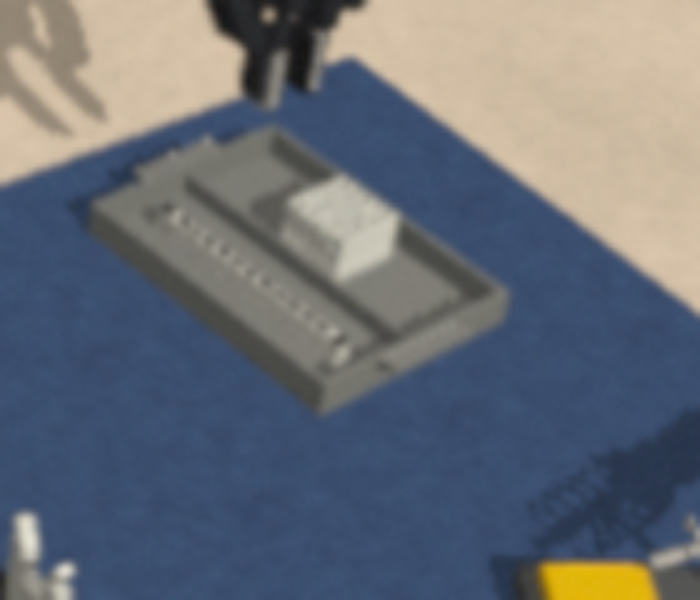

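Request:
apply_moves([
  {"xyz":[-0.002,-0.024,0],"turn":-0.11},
  {"xyz":[-0.003,-0.03,0],"turn":-0.12},
  {"xyz":[-0.003,-0.03,0],"turn":-0.12},
  {"xyz":[-0.003,-0.03,0],"turn":-0.12},
  {"xyz":[-0.004,-0.03,0],"turn":-0.12},
  {"xyz":[-0.004,-0.03,0],"turn":-0.12},
  {"xyz":[-0.004,-0.03,0],"turn":-0.12},
  {"xyz":[-0.004,-0.03,0],"turn":-0.12},
  {"xyz":[-0.004,-0.03,0],"turn":-0.12},
  {"xyz":[-0.004,-0.03,0],"turn":-0.12},
  {"xyz":[-0.004,-0.03,0],"turn":-0.12},
  {"xyz":[-0.003,-0.03,0],"turn":-0.12},
], claw=0.1)

```text
clock: 36.2
tcp_pos: [0.4352, 0.0065, 0.3102]
orientation: [-1.994, -2.427, -0.002]
contact_force: [1.3, -0.3, 0.3]
grip_width: 0.0383
```

Request:
apply_moves([
  {"xyz":[0,-0.008,-0.01],"turn":-0.12},
  {"xyz":[0,0,-0.025],"turn":-0.081},
  {"xyz":[0,0,-0.025],"turn":0},
  {"xyz":[0,0,-0.005],"turn":0},
  {"xyz":[0,0,0],"turn":0},
  {"xyz":[0,0,0],"turn":0},
  {"xyz":[0,0,0],"turn":0},
])

```text
clock: 36.78
tcp_pos: [0.4363, -0.0, 0.2458]
orientation: [2.22, 2.221, 0.003]
contact_force: [-0.0, -1.2, 0.2]
grip_width: 0.0385
```

```bash
python3 - <<'E'
from h import *
st([.4355,-.0003,.187],0)
a=grab_frame('scene'); save('s25',a[100:220,250:390],5)
E
```

```text
t 36.7833 tcp [ 0.4363 -0.      0.2458] yaw 0.0004 z [ 1.8e-03  6.0e-04 -1.0e+00] F [-0.  -1.2  0.2] w 0.0385 j7 0.24
delta [-0.0008 -0.0003 -0.0588] -0.0004
```

View pics/s25.png

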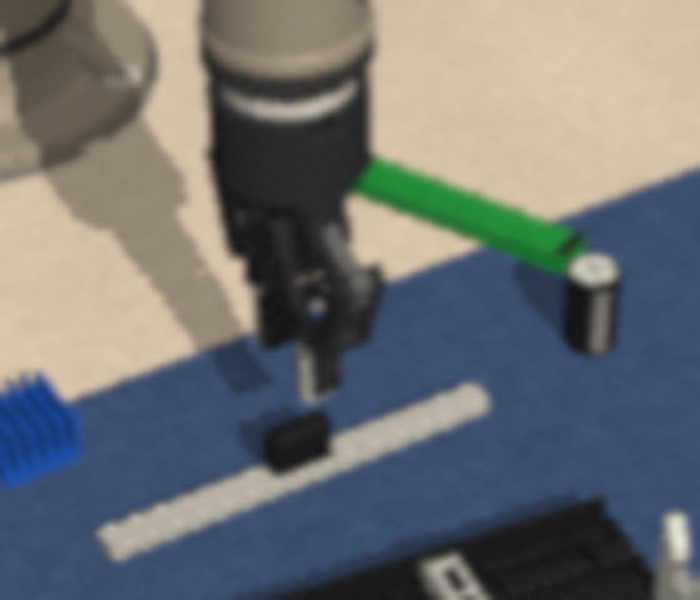

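Request:
apply_moves([
  {"xyz":[-0.001,0,-0.012],"turn":0},
  {"xyz":[0,0,-0.015],"turn":0},
  {"xyz":[0,0,-0.015],"turn":0},
  {"xyz":[0,0,-0.01],"turn":0},
  {"xyz":[0,0,-0.004],"turn":0},
  {"xyz":[0,0,0],"turn":0},
  {"xyz":[0,0,0],"turn":0},
])

```text
clock: 37.42
tcp_pos: [0.435, -0.0002, 0.1892]
orientation: [2.221, 2.221, 0.001]
contact_force: [-0.7, 0.4, -0.0]
grip_width: 0.0387
```

```bash
python3 - <<'E'
from h import *
st([.4355,-.0003,.187],0)
E
```

```text
t 37.4167 tcp [ 4.350e-01 -2.000e-04  1.892e-01] yaw -0.0001 z [ 5.e-04  2.e-04 -1.e+00] F [-0.7  0.4 -0. ] w 0.0387 j7 0.35
delta [ 0.0005 -0.0001 -0.0022] 0.0001
```

Request:
apply_moves([
  {"xyz":[0,0,0],"turn":0},
  {"xyz":[0,0,0],"turn":0},
  {"xyz":[0,0,0],"turn":0},
  {"xyz":[0,0,0],"turn":0},
  {"xyz":[0,0,0],"turn":0},
  {"xyz":[0,0,0],"turn":0},
], claw=1, squeeze=60)

```text
clock: 37.92
tcp_pos: [0.4351, -0.0001, 0.1894]
orientation: [2.221, 2.221, 0.002]
contact_force: [0.2, 0.3, 6.0]
grip_width: 0.0129
```

```bash
python3 - <<'E'
from h import *
st([.4355,-.0003,.187],0)
E
```

```text
t 37.9167 tcp [ 4.351e-01 -1.000e-04  1.894e-01] yaw -0.0001 z [ 1.3e-03  5.0e-04 -1.0e+00] F [0.2 0.3 6. ] w 0.0129 j7 0.35
delta [ 0.0004 -0.0002 -0.0024] 0.0001
```

Request:
apply_moves([
  {"xyz":[0,0,0.01],"turn":0},
  {"xyz":[0,0,0.02],"turn":0},
  {"xyz":[0,0,0.03],"turn":0},
  {"xyz":[0,0,0.03],"turn":0},
  {"xyz":[0,0,0.02],"turn":0},
  {"xyz":[0.02,0,0],"turn":-0.02},
  {"xyz":[0.03,0.001,0],"turn":-0.02},
  {"xyz":[0.03,0.001,0],"turn":-0.02},
  {"xyz":[0.03,0.001,0],"turn":-0.02},
  {"xyz":[0.03,0.001,0],"turn":-0.02},
  {"xyz":[0.025,0.001,0],"turn":-0.018},
  {"xyz":[0.015,0,0],"turn":0},
])

```text
clock: 38.92
tcp_pos: [0.6169, 0.0056, 0.2994]
orientation: [2.347, 2.086, 0.001]
contact_force: [0.4, 0.1, -2.1]
grip_width: 0.0127
```

Request:
apply_moves([
  {"xyz":[0,0,0],"turn":0},
  {"xyz":[0,0,0],"turn":0},
  {"xyz":[0,0,0],"turn":0},
])

```text
clock: 39.17
tcp_pos: [0.6137, 0.0047, 0.2987]
orientation: [-2.348, -2.085, 0.002]
contact_force: [0.2, 0.7, -2.2]
grip_width: 0.0128
```

```bash
python3 - <<'E'
from h import *
st([.615,.0048,.2214],-.118)
a=grab_frame('scene'); save('s26',a[120:280,260:440],4)
E
```

```text
t 39.1667 tcp [0.6137 0.0047 0.2987] yaw -0.1185 z [-1.6e-03 -2.0e-04 -1.0e+00] F [ 0.2  0.7 -2.2] w 0.0128 j7 0.14
delta [ 0.0013  0.0001 -0.0773] 0.0005
```

View pics/s26.png

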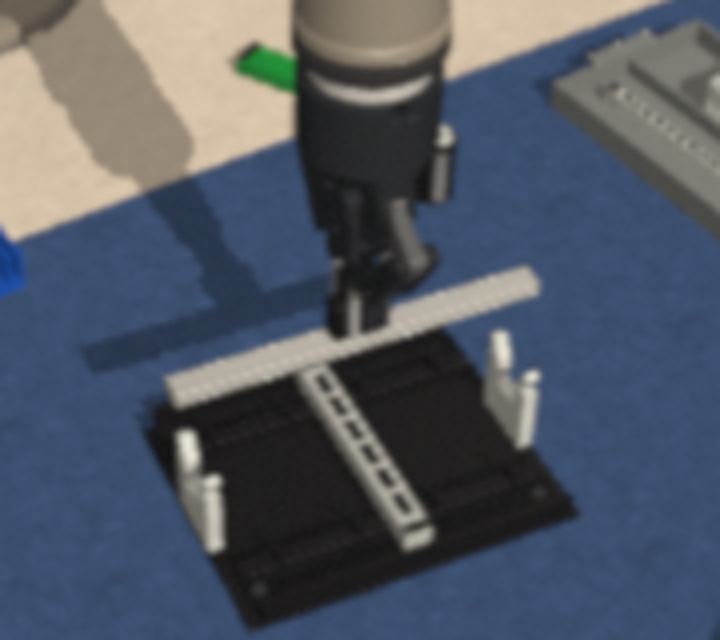

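Request:
apply_moves([
  {"xyz":[0.001,0,-0.01],"turn":0},
  {"xyz":[0,0,-0.012],"turn":0},
  {"xyz":[0,0,-0.01],"turn":0},
  {"xyz":[0,0,-0.006],"turn":0},
  {"xyz":[0,0,0],"turn":0},
  {"xyz":[0,0,0],"turn":0},
])

```text
clock: 39.72
tcp_pos: [0.6155, 0.0048, 0.26]
orientation: [-2.348, -2.086, 0.002]
contact_force: [-0.5, 0.0, -2.4]
grip_width: 0.0127
```

```bash
python3 - <<'E'
from h import *
st([.615,.0048,.2214],-.118)
a=grab_frame('scene'); save('s27',a[170:280,280:410],6)
E
```

```text
t 39.7167 tcp [0.6155 0.0048 0.26  ] yaw -0.1183 z [-1.5e-03 -3.0e-04 -1.0e+00] F [-0.5  0.  -2.4] w 0.0127 j7 0.17
delta [-0.0005  0.     -0.0386] 0.0003
```

View pics/s27.png

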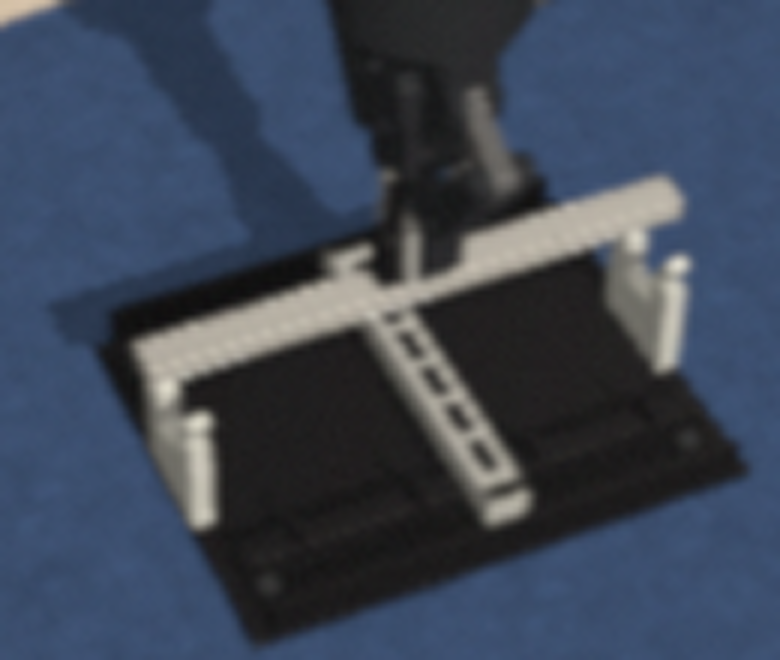

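Request:
apply_moves([
  {"xyz":[0,0,-0.006],"turn":0},
  {"xyz":[0,0,-0.006],"turn":0},
  {"xyz":[0,0,-0.005],"turn":0},
  {"xyz":[0,0,-0.003],"turn":0},
  {"xyz":[0,0,0],"turn":0},
  {"xyz":[0,0,0],"turn":0},
])

```text
clock: 40.27
tcp_pos: [0.6157, 0.0049, 0.2404]
orientation: [-2.348, -2.086, 0.001]
contact_force: [0.1, -0.4, -2.5]
grip_width: 0.0125
```

```bash
python3 - <<'E'
from h import *
st([.615,.0048,.2214],-.118)
a=grab_frame('scene'); save('s28',a[170:280,280:410],6)
E
```

```text
t 40.2667 tcp [0.6157 0.0049 0.2404] yaw -0.1181 z [-5.e-04 -1.e-04 -1.e+00] F [ 0.1 -0.4 -2.5] w 0.0125 j7 0.19
delta [-0.0007 -0.0001 -0.019 ] 0.0001
```

View pics/s28.png

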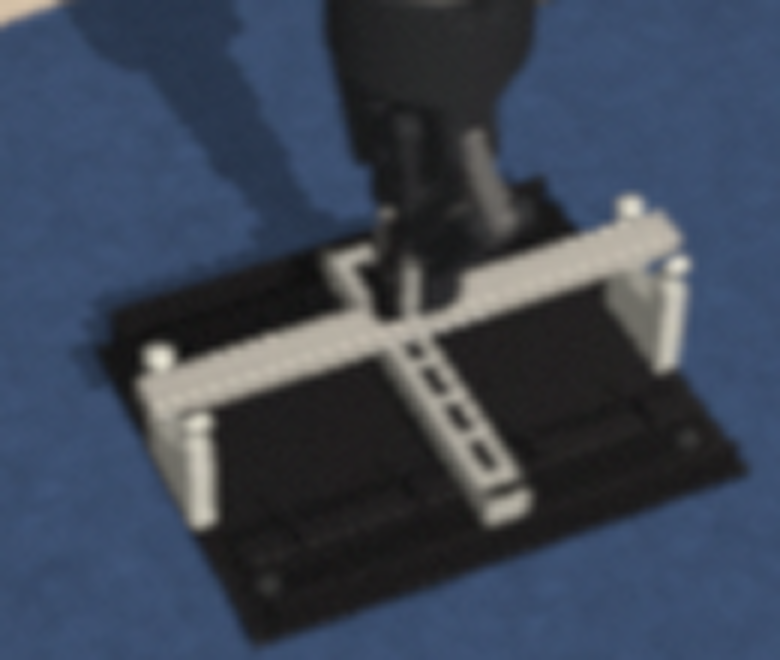

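No contact so far (bar between the prongs on both sides). Continue down the straight slots.

Request:
apply_moves([
  {"xyz":[0,0,-0.004],"turn":0},
  {"xyz":[0,0,-0.004],"turn":0},
  {"xyz":[0,0,-0.002],"turn":0},
  {"xyz":[0,0,0],"turn":0},
  {"xyz":[0,0,0],"turn":0},
])

```text
clock: 40.73
tcp_pos: [0.6157, 0.0049, 0.2305]
orientation: [-2.348, -2.087, 0.0]
contact_force: [-0.3, 0.3, -2.3]
grip_width: 0.0129
```

Request:
apply_moves([
  {"xyz":[0,0,-0.003],"turn":0},
  {"xyz":[0,0,-0.003],"turn":0},
  {"xyz":[0,0,-0.002],"turn":0},
  {"xyz":[0,0,0],"turn":0},
  {"xyz":[0,0,0],"turn":0},
])

```text
clock: 41.15
tcp_pos: [0.6157, 0.0049, 0.2225]
orientation: [-2.348, -2.087, 0.0]
contact_force: [0.5, 0.5, -1.9]
grip_width: 0.0127
```

Request:
apply_moves([
  {"xyz":[0,0,-0.001],"turn":0},
  {"xyz":[0,0,0],"turn":0},
  {"xyz":[0,0,0],"turn":0},
])

```text
clock: 41.4
tcp_pos: [0.6157, 0.0049, 0.2217]
orientation: [-2.349, -2.086, 0.0]
contact_force: [0.8, 0.8, -3.2]
grip_width: 0.0123
```

Request:
apply_moves([
  {"xyz":[0,0,-0.0006],"turn":0},
  {"xyz":[0,0,0],"turn":0},
  {"xyz":[0,0,0],"turn":0},
])

```text
clock: 41.65
tcp_pos: [0.6158, 0.0048, 0.2215]
orientation: [-2.349, -2.086, -0.001]
contact_force: [-2.1, 0.3, 1.7]
grip_width: 0.0127
```

Request:
apply_moves([
  {"xyz":[0,0,0],"turn":0},
  {"xyz":[0,0,0],"turn":0},
  {"xyz":[0,0,0],"turn":0},
  {"xyz":[0,0,0],"turn":0},
  {"xyz":[0,0,0],"turn":0},
  {"xyz":[0,0,0.008],"turn":0},
  {"xyz":[0,0,0.02],"turn":0},
  {"xyz":[0,0,0.03],"turn":0},
  {"xyz":[0,0,0.035],"turn":0},
  {"xyz":[0,0,0.035],"turn":0},
  {"xyz":[0,0,0.03],"turn":0},
  {"xyz":[0,0,0.02],"turn":0},
], claw=0.1)

```text
clock: 42.65
tcp_pos: [0.6161, 0.0043, 0.4031]
orientation: [2.348, 2.084, 0.005]
contact_force: [-0.1, 0.3, -0.9]
grip_width: 0.0383
```

Request:
apply_moves([
  {"xyz":[-0.03,0,0.01],"turn":0},
  {"xyz":[-0.035,0,0],"turn":0},
  {"xyz":[-0.035,0,0],"turn":0},
  {"xyz":[-0.035,0,0],"turn":0},
  {"xyz":[-0.025,0,0],"turn":0},
  {"xyz":[0,0,0],"turn":0},
  {"xyz":[0,0,0],"turn":0},
])

```text
clock: 43.23
tcp_pos: [0.4547, 0.0046, 0.4097]
orientation: [-2.347, -2.086, -0.004]
contact_force: [0.4, 0.3, -0.1]
grip_width: 0.0382
```

```bash
python3 - <<'E'
from h import *
st()
a=grab_frame('scene'); save('s30',a,1.25); save('s29',a[170:280,280:410],6)
a=grab_frame('top'); save('t4',a[90:290,80:520],1.8); save('t4c',a[118:212,255:360],7)
E
```

```text
t 43.2333 tcp [0.4547 0.0046 0.4097] yaw -0.1177 z [ 7.0e-04  2.6e-03 -1.0e+00] F [ 0.4  0.3 -0.1] w 0.0382 j7 -0.15
```

View pics/s29.png

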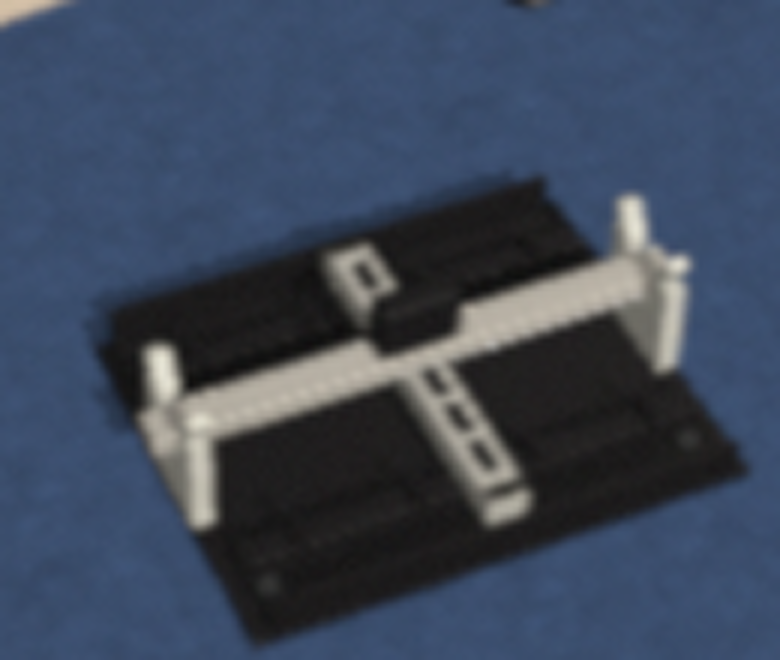

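View pics/t4c.png

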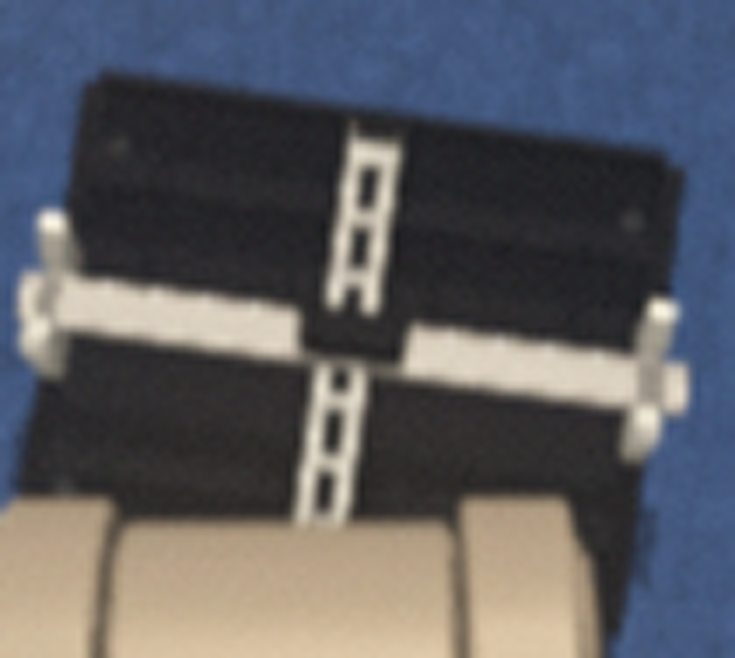

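View pics/t4.png

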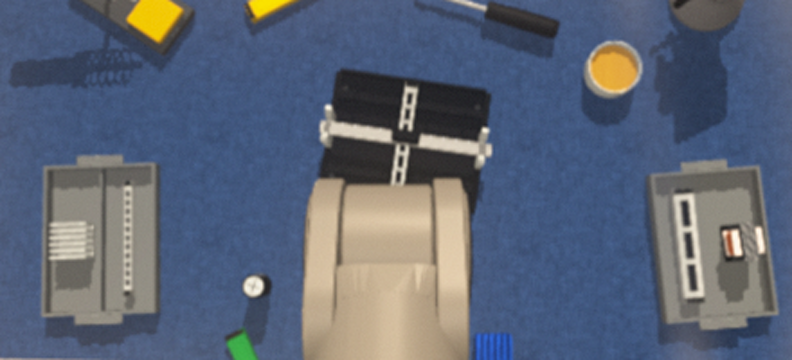

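View pics/s30.png

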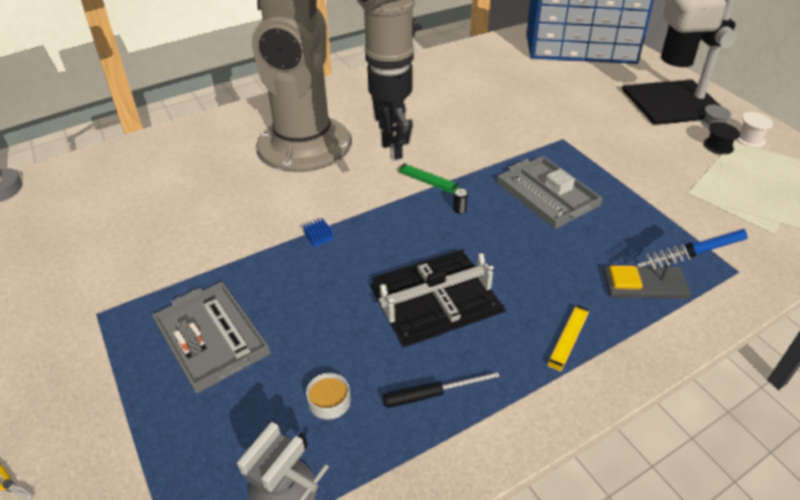

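```bash
python3 -c "
from h import *
print(r.hand_in())"
```

```text
the job is handed in; nothing more can be done
None
```

Both kits are made up and the job is handed in, at about 43 s of the 131 s allowed.

- **Heat sink:** the bare aluminium one, not the blue one, stands in the left bay of the divided tray. I moved it and the transformer first, before touching the bar.
- **Transformer:** it stands on its base in the plain tray.
- **Bar:** I lifted it out and set it on the bench strip at x 0.435 while I took the tubes.
- **Tubes:** the wide tube is in the plain tray and the narrow one in the right bay of the divided tray.
- **Bar put back:** it went back last, over the middle tube. The brackets took its weight at a tool height of 0.2215 m, against 0.2214 m predicted for fully seated.

The last pictures from both cameras show:
- the bar lying level between the prongs of both brackets
- the middle tube still in its lane
- both tubes lying flat and clear of the tray walls
- the heat sink and transformer upright
- the capacitor and the look-alikes not moved

The arm was parked clear of everything, with no contact. One scene view had made the wide tube's end look close to the tray wall, but the top view showed it clear. The highest contact force I read was about 29 N, at the wrist, when I set the bar down on the bench. No check failed.

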